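Line up the capped flasks by size, ready for stirring

ROBOT

A 6-joint arm with a two-finger parallel gripper is mounted at the origin on the work surface. World frame = base frame: x ahead of the robot, y to its left, z up, the work surface at z = 0. Lengths are in mm, angles in rad, forces in N, time in s.
With the tool pointing down it reaches from about 375 to 825 mm from the base axis. Payload 5.5 kg.
Tool frame: the origin (TCP) lies between the finger pads; the fingertips stand 25 mm ahead of it and the grasp point (between the pads) lies 6 mm ahead of it; x points along the fingers, z is the direction in which the jaws open and shut, and the axes are right-handed (so a half turn about x gives the same grasp; the last joint's range is limited). The gripper opens to 85 mm and grips with 20 to 120 N. Pads are 22 mm wide; open, the fingers measure 114 mm over their backs; the gripper's body (76 mm by 85 mm) begins 54 mm behind the grasp point. The pads swing forward as they close: fully open they stand 13 mm farther back than shut.
Start: joints at [1.314, 0.314, -0.047, 1.21, 0, 1.571], TCP at [152.389, 580.321, 256.299] pointing down, gripper open.
Joint ranges: [-2.67, 2.67], [-0.69, 1.73], [-1.03, 1.25], [-2.08, 2.16], [-1.42, 1.45], [-3.14, 3.14]. Speed limits (rad/s): [2.39, 2.39, 3.01, 3.14, 3.14, 3.14].

INTERFACE

Orientations are given as a unit quaternion [x, y, z, w].
In Python, from rig import robot, camera, get_calibration gives the robot as it stands. The module is installed in compiled form; this text tells all that it offers.
- The arm moves only by the tool jog_arm, never from a script. Its argument "motion" is a list of rows, each an object with "angular": the turn, a rotation vector about the world's x, y, z in rad, a list of three; "slide": the shift along the world's x, y, z in m, a list of three; "jaw": the opening, from 0 (shut) to 1 (fully open). A call has 1 to 10 rows; each row shifts and turns the pose as measured when the row begins; what a row does not reach is not made up. A row lasts 1/8 s, in which the tool goes at most 62.5 mm and 10.7 degrees, less where a joint would pass 70% of its speed; a pose out of reach is approached as far as the arm can. A call with a gripper value outside its range is refused whole. The fingers move at their own pace and stop on an object; "force" is the grip in N (left out, the last holds). Time passes only in rows, so rows that do not move let the fingers close. It gives the time, the measured TCP pose, the force and the opening at its end, in the units of the state.
- robot.sense(): the state, without advancing time (a new reading comes with each control period).
- camera(name): name is "scene" or "top" or "wrist"; returns the picture (420x560x3 uint8, red, green, blue); there is no depth.
- get_calibration(name): a dict with "fx", "fy", "cx", "cy" (pixels), "T" (4x4, takes a point from camera to world coordinates); the wrist camera has in their place "tool_from_camera" (4x4, takes a point from camera to tool coordinates, whose origin is the TCP and whose axes are the tool frame's). Camera axes: x right, y down, z forward; pixel columns grow to the right and rows downward; lengths in mm; the calibration is good to about 2 mm. The wrist camera is an equidistant fisheye: a pixel r from the principal point sees the ray r / f radians off the axis. A picture is of the moment at which its call begins: read the wrist's pose just before it. get_calibration takes no time and is no camera call.
- robot.finish_job(): hands the job in, once; it reports no verdict.
The state is a dict: "clock": time; "qpos": joint angles; "joint_velocities": joint speeds; "effort": joint torques, N m; "tool_pos": TCP position; "tcp_rot": TCP orientation; "contact_force": force on the tool from outside, world axes, zero at the start; "ft_torque": the same for the moment, N m; "width": opening from 0.0 (shut) to 1.0 (fully open).
Only numpy, scipy, OpenCV 4.12 (cv2) and the standard library are available. Lean on these libraries where they do the work, as an engineer would, in place of code of your own. Each camera call takes 0.05 s, during which the arm holds its last target.

TASK

The four amber flasks are to be stirred one after another, smallest batch first: line them up in the row of spill trays in order of size, one upright in the middle of each tray, with the smallest in the tray next to the magnetic stirrer and the largest at the far end. Set them down gently, neither dropping nor tipping any, and leave the wash bottle where it stands.

Things in the scene. Friction and masses are not known exactly. Their poses are not given: they have to be found in the camera images.
- flask25_mid (a point): the smallest flask: amber glass conical (25 ml) flask, closed with a white ribbed screw cap that stays on. Base 42 mm across, 82 mm tall in all, its cone narrowing to 28 mm just below the cap; the cap is an upright cylinder 30 mm in diameter and the top 20 mm of the height, and is the place to grip. About 60 g. The point lies on the axis half-way up, 41 mm above the underside and 41 mm below the cap's top; z points up the axis
- flask50_mid (a point): the second smallest flask: amber glass conical (50 ml) flask, closed with a white ribbed screw cap that stays on. Base 51 mm across, 97 mm tall in all, its cone narrowing to 28 mm just below the cap; the cap is an upright cylinder 30 mm in diameter and the top 20 mm of the height, and is the place to grip. About 100 g. The point lies on the axis half-way up, 48.5 mm above the underside and 48.5 mm below the cap's top; z points up the axis
- flask100_mid (a point): the second largest flask: amber glass conical (100 ml) flask, closed with a white ribbed screw cap that stays on. Base 64 mm across, 116 mm tall in all, its cone narrowing to 32 mm just below the cap; the cap is an upright cylinder 34 mm in diameter and the top 22 mm of the height, and is the place to grip. About 180 g. The point lies on the axis half-way up, 58 mm above the underside and 58 mm below the cap's top; z points up the axis
- flask250_mid (a point): the largest flask: amber glass conical (250 ml) flask, closed with a white ribbed screw cap that stays on. Base 85 mm across, 152 mm tall in all, its cone narrowing to 42 mm just below the cap; the cap is an upright cylinder 44 mm in diameter and the top 26 mm of the height, and is the place to grip. About 380 g. The point lies on the axis half-way up, 76 mm above the underside and 76 mm below the cap's top; z points up the axis
- tray1: one of four identical shallow square white spill trays, fixed, in a row on a grey bench mat (which tray is where in the row changes from start to start): 110 mm square outside, 104 mm inside, walls 3 mm thick and 18 mm high, floor 3 mm thick. Origin at the centre of its underside, so the inner floor is 3 mm above it and the rim 18 mm above it; x and y along its sides. Centres of neighbouring trays lie 110 to 130 mm apart
- tray2: one of four identical shallow square white spill trays, fixed, in a row on a grey bench mat (which tray is where in the row changes from start to start): 110 mm square outside, 104 mm inside, walls 3 mm thick and 18 mm high, floor 3 mm thick. Origin at the centre of its underside, so the inner floor is 3 mm above it and the rim 18 mm above it; x and y along its sides. Centres of neighbouring trays lie 110 to 130 mm apart
- tray3: one of four identical shallow square white spill trays, fixed, in a row on a grey bench mat (which tray is where in the row changes from start to start): 110 mm square outside, 104 mm inside, walls 3 mm thick and 18 mm high, floor 3 mm thick. Origin at the centre of its underside, so the inner floor is 3 mm above it and the rim 18 mm above it; x and y along its sides. Centres of neighbouring trays lie 110 to 130 mm apart
- tray4: one of four identical shallow square white spill trays, fixed, in a row on a grey bench mat (which tray is where in the row changes from start to start): 110 mm square outside, 104 mm inside, walls 3 mm thick and 18 mm high, floor 3 mm thick. Origin at the centre of its underside, so the inner floor is 3 mm above it and the rim 18 mm above it; x and y along its sides. Centres of neighbouring trays lie 110 to 130 mm apart
- stirrer: the magnetic stirrer, fixed: a low white box 135 x 112 mm and 43 mm high with a round 98 mm top plate and a black knob in front, standing on the mat at one end of the tray row, left or right (an orange tube rack of like size stands at the other end). Origin at the centre of its underside, about 140 mm from the centre of the nearest tray; y runs along the row
- wash_mid (a point): a white plastic wash bottle with a red cap and a bent spout, 60 mm in diameter, about 190 mm tall, standing loose at the left of the work; not part of the job. The point lies on its axis 77 mm above its underside
Things that resemble listed ones, but are neither listed nor needed, are in the scene too. Leave any green or turquoise look-alike of the part that bears flask100_mid alone.

How it is judged:
By the outcome, as a careful person would: the job done as asked, in the order asked, and still so for the second after the job is handed in, with the robot touching nothing.
It also fails if it takes over 120 s, if anything falls off the work surface, if the arm or the gripper's body presses on something with over 40 N, if the wrist force passes 120 N, or if a joint passes its speed limit or range.

## Working session

There is one attempt and no reset: what is moved stays moved. The work goes in short steps, Python scripts to look and compute and a tool call to move; the robot and the scene stay as the last step left them, time stands still between calls to the robot, and variables do not carry over. Pictures are saved under pics/ and viewed, and the job is handed in when it is done.

Besides the shell and the picture viewer there is one more tool, called after "Emit:" as a command line: name --argument value ..., lists and objects as JSON in quotes. jog_arm: Moves the arm, as the interface text tells. Its arguments: {"type":"object","properties":{"motion":{"type":"array","items":{"type":"object","properties":{"angular":{"type":"array","items":{"type":"number"}},"slide":{"type":"array","items":{"type":"number"}},"jaw":{"type":"number"}}}},"force":{"type":"number"}},"required":["motion"]}

```bash
mkdir -p pics
python3 - <<'E'
from rig import robot,camera,get_calibration
import cv2,numpy as np
print(robot.sense())
for n in("scene","top","wrist"):
    c=get_calibration(n); print(n,{k:np.round(v,3).tolist() for k,v in c.items()})
for n in("scene","top"):
    cv2.imwrite(f"pics/{n}0.png",camera(n)[:,:,::-1])
E
```

```text
{'clock': 0.0, 'qpos': array([ 1.31399496e+00,  3.14248169e-01, -4.80812400e-02,  1.21019878e+00,
        2.22822400e-05,  1.57081077e+00]), 'joint_velocities': array([-0.00068891, -0.0003012 , -0.00063386, -0.00130777,  0.00045817,
        0.00033084]), 'effort': array([-1.56922365e-04, -5.39590073e+01,  3.39746046e+01,  1.90680474e-02,
        2.39978963e-04, -4.49737229e-06]), 'tool_pos': array([152.24961752, 579.80572838, 255.42030666]), 'tcp_rot': array([-0.43222341,  0.56040062,  0.43148796,  0.55942132]), 'contact_force': array([-0.00587739,  0.42881149, -0.70142681]), 'ft_torque': array([ 0.02954305,  0.02408168, -0.04350737]), 'width': 0.9996373781508637}
scene {'fx': 451.741, 'fy': 451.741, 'cx': 281.745, 'cy': 207.232, 'T': [[-0.419, 0.534, -0.734, 1445.704], [0.908, 0.236, -0.347, 572.221], [-0.012, -0.812, -0.584, 867.805], [0.0, 0.0, 0.0, 1.0]]}
top {'fx': 432.719, 'fy': 432.719, 'cx': 277.086, 'cy': 212.978, 'T': [[-0.006, -0.985, 0.175, 268.348], [-1.0, 0.009, 0.011, 85.735], [-0.013, -0.175, -0.985, 1280.764], [0.0, 0.0, 0.0, 1.0]]}
wrist {'fx': 325.192, 'fy': 325.192, 'cx': 276.468, 'cy': 209.005, 'tool_from_camera': [[-0.001, -0.293, 0.956, -117.702], [0.0, -0.956, -0.293, 74.415], [1.0, 0.0, 0.001, 0.65], [0.0, 0.0, 0.0, 1.0]]}
```

View pics/scene0.png

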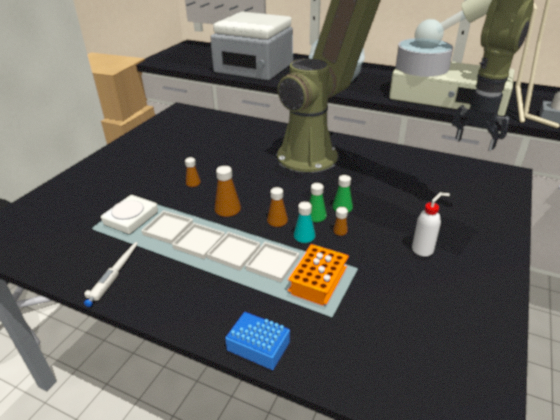

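View pics/top0.png

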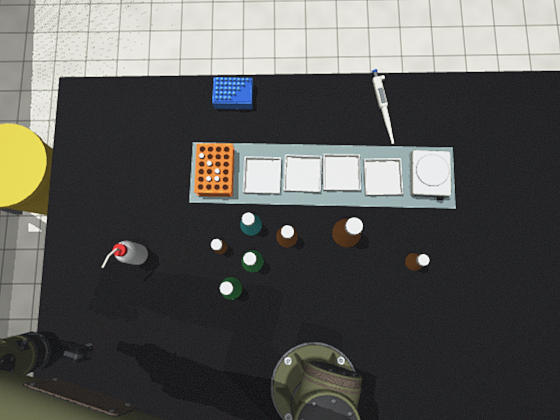

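The scene shows amber flasks at scene px (192,172), (227,192), (278,207), (341,221). Look-alikes are green at (317,202) and (344,193), and turquoise at (304,222). In the top view the stirrer is at the right (432,172), the trays are at (263,175), (303,174), (342,173) and (383,177), and the wash bottle is at (130,252). Next I'll crop and measure.

```bash
cat > h.py <<'E'
from rig import robot,camera,get_calibration
import cv2,numpy as np
from scipy.spatial.transform import Rotation as R
def ray(name,u,v,tool=None):
    c=get_calibration(name)
    if name=="wrist":
        d=np.array([u-c["cx"],v-c["cy"]]);r=np.hypot(*d);th=r/c["fx"]
        k=np.array([*(d/max(r,1e-9)*np.sin(th)),np.cos(th)])
        s=tool; Rt=R.from_quat(s["tcp_rot"]).as_matrix(); M=np.array(c["tool_from_camera"])
        return Rt@M[:3,3]+s["tool_pos"], Rt@M[:3,:3]@k
    M=np.array(c["T"]); return M[:3,3],M[:3,:3]@np.array([(u-c["cx"])/c["fx"],(v-c["cy"])/c["fy"],1.])
def onplane(name,u,v,z,tool=None):
    o,d=ray(name,u,v,tool); return o+d*(z-o[2])/d[2]
def proj(name,p):
    c=get_calibration(name);M=np.array(c["T"]);q=M[:3,:3].T@(np.array(p)-M[:3,3]);return np.array([c["fx"]*q[0]/q[2]+c["cx"],c["fy"]*q[1]/q[2]+c["cy"]])
def tri(a,b):
    (o1,d1),(o2,d2)=a,b; A=np.stack([d1,-d2],1); t=np.linalg.lstsq(A,o2-o1,rcond=None)[0]
    p,q=o1+d1*t[0],o2+d2*t[1]; return (p+q)/2,np.linalg.norm(p-q)
E
python3 - <<'E'
from h import *
a=cv2.imread("pics/top0.png");b=cv2.imread("pics/scene0.png")
cv2.imwrite("pics/tc.png",cv2.resize(a[135:305,185:460],(797,493),interpolation=cv2.INTER_CUBIC))
cv2.imwrite("pics/sc.png",cv2.resize(b[145:305,90:370],(798,456),interpolation=cv2.INTER_CUBIC))
for n,im in(("top",a),("scene",b)):
    hsv=cv2.cvtColor(im,cv2.COLOR_BGR2HSV)
    m=((hsv[...,1]<60)&(hsv[...,2]>170)).astype(np.uint8)
    k,l,st,ce=cv2.connectedComponentsWithStats(m)
    print(n,"white")
    for i in range(1,k):
        if 40<st[i,4]<3000: print(st[i].tolist(),ce[i].round(1))
    am=((hsv[...,0]>4)&(hsv[...,0]<18)&(hsv[...,1]>140)&(hsv[...,2]>40)).astype(np.uint8)
    k,l,st,ce=cv2.connectedComponentsWithStats(am)
    print("amber")
    for i in range(1,k):
        if st[i,4]>40: print(st[i].tolist(),ce[i].round(1))
E
```

```text
top white
[373, 75, 21, 69, 341] [383.1 104.3]
[30, 212, 17, 11, 73] [ 39.7 216.6]
[242, 213, 12, 12, 123] [247.6 218.4]
[346, 218, 17, 16, 223] [354.  225.4]
[28, 223, 14, 9, 83] [ 32.8 228. ]
[281, 225, 13, 13, 129] [287.  231.2]
[211, 239, 11, 11, 95] [215.9 244. ]
[102, 248, 15, 20, 46] [107.8 257.5]
[243, 252, 13, 13, 133] [249.3 258.1]
[418, 254, 12, 12, 103] [423.2 259.4]
[220, 282, 13, 13, 135] [225.9 287.8]
[284, 357, 8, 8, 43] [287.4 360.4]
amber
[194, 143, 40, 53, 1743] [214.5 169.3]
[332, 219, 29, 28, 425] [343.5 234.9]
[277, 227, 21, 20, 197] [286.5 238.9]
[214, 240, 13, 14, 66] [222.1 248.3]
[405, 253, 17, 18, 179] [412.  261.9]
scene white
[319, 0, 11, 31, 165] [323.1  10.8]
[462, 16, 23, 49, 696] [473.4  43.1]
[394, 70, 11, 6, 47] [398.6  72.8]
[427, 70, 49, 16, 390] [452.4  77.7]
[186, 158, 9, 9, 62] [190.  161.4]
[217, 166, 14, 14, 157] [223.8 172. ]
[339, 175, 12, 12, 91] [344.7 179.7]
[312, 183, 11, 12, 97] [317.1 187.7]
[271, 188, 12, 12, 102] [276.7 192.6]
[432, 193, 17, 12, 51] [439.4 196.1]
[299, 202, 12, 13, 120] [304.9 207.3]
[337, 207, 11, 11, 86] [341.9 211.4]
[419, 213, 21, 43, 632] [428.6 233. ]
[314, 253, 8, 11, 45] [317.8 257.9]
[23, 293, 24, 12, 138] [ 34. 299.]
[23, 304, 37, 25, 436] [ 39.3 314.8]
[530, 310, 19, 20, 178] [537.6 320.2]
[38, 324, 35, 29, 433] [ 53.1 336.1]
[529, 339, 11, 12, 43] [533.9 345. ]
[528, 365, 22, 34, 474] [540.2 380.7]
amber
[186, 167, 15, 20, 235] [192.1 177.2]
[215, 179, 26, 38, 759] [226.5 199.2]
[267, 200, 21, 27, 432] [276.9 213.9]
[334, 218, 14, 18, 206] [340.4 226.9]
[288, 243, 61, 62, 1664] [316.7 276. ]
```

View pics/tc.png

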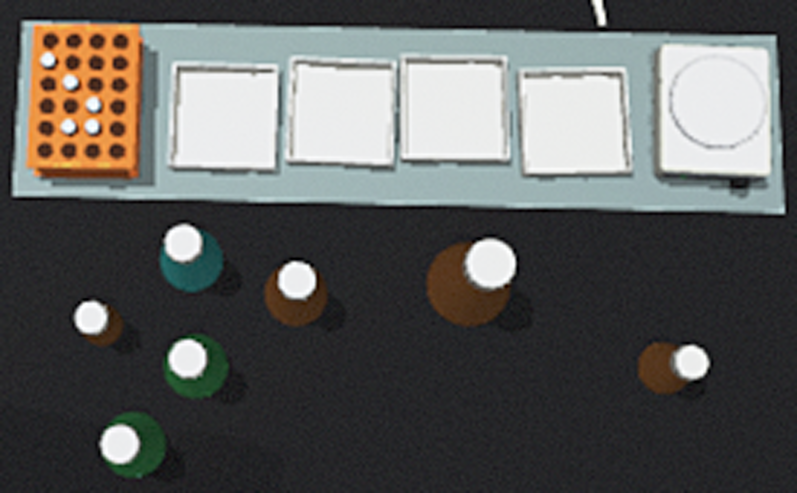

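View pics/sc.png

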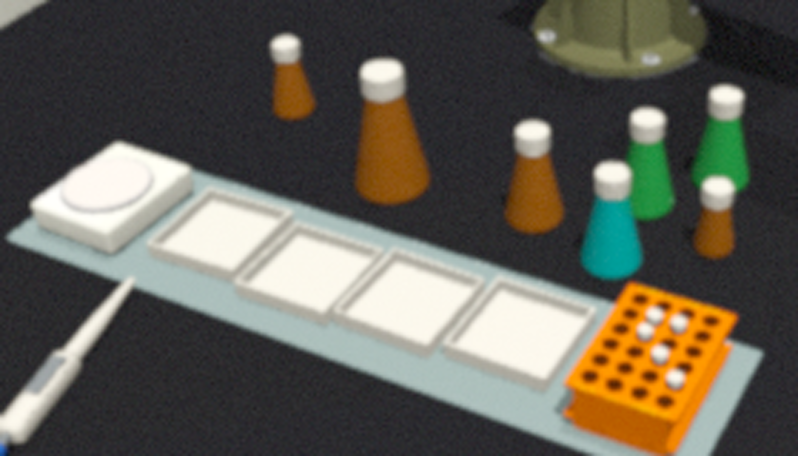

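Run:
```python
from h import *
im=cv2.imread("pics/top0.png")
F={"25":((215.9,244),(341.9,211.4),82),"50":((423.2,259.4),(190,161.4),97),"100":((287,231.2),(276.7,192.6),116),"250":((354,225.4),(223.8,172),152),
"teal":((247.6,218.4),(304.9,207.3),116),"g1":((249.3,258.1),(317.1,187.7),116),"g2":((225.9,287.8),(344.7,179.7),116)}
for k,(t,s,h) in F.items():
    p,g=tri(ray("top",*t),ray("scene",*s)); print(k,"tri",p.round(1),"gap",g.round(1),"plane",onplane("top",*t,h-2).round(1), "r",np.hypot(*p[:2]).round())
# trays
hsv=cv2.cvtColor(im,cv2.COLOR_BGR2HSV); g=im.min(2)
print("mat px",hsv[200,300],g[200,300])
m=((hsv[...,1]<30)&(g>150)).astype(np.uint8); 
m[:, :234]=0; m[:145]=0;m[210:]=0;m[:,456:]=0
cs,_=cv2.findContours(m,cv2.RETR_EXTERNAL,cv2.CHAIN_APPROX_NONE)
for c in cs:
    if cv2.contourArea(c)>300:
        r=cv2.minAreaRect(c); bx=cv2.boxPoints(r)
        print(np.round(r[0],1),np.round(r[1],1),round(r[2],1))
        for z in(3,18): 
            P=np.array([onplane("top",*q,z)[:2] for q in bx]); print(z,P.mean(0).round(1),np.linalg.norm(P-np.roll(P,1,0),axis=1).round(1))
cv2.imwrite("pics/tr.png",cv2.resize(im[148:205,240:460],(792,205*1),interpolation=cv2.INTER_NEAREST))
```

```text
25 tri [395.8 272.   74.2] gap 1.0 plane [395.3 270.7  80. ] r 480.0
50 tri [ 347.  -297.9   87.7] gap 3.6 plane [ 347.4 -297.3   95. ] r 457.0
100 tri [425.9  73.  106.1] gap 1.4 plane [425.1  72.5 114. ] r 432.0
250 tri [ 435.  -104.1  140.9] gap 2.6 plane [ 434.3 -103.8  150. ] r 447.0
teal tri [462.4 180.7 106.6] gap 0.6 plane [461.3 179.9 114. ] r 496.0
g1 tri [353.3 175.7 107.2] gap 1.1 plane [353.  174.7 114. ] r 395.0
g2 tri [274.5 238.1 106.4] gap 1.1 plane [274.6 236.6 114. ] r 363.0
mat px [ 91  31 183] 161
[383. 176.] [36. 40.] 90.0
3 [ 607.  -221.9] [112.8 122.  112.8 120.2]
18 [ 603.1 -218.3] [111.5 120.5 111.5 118.8]
[261.5 174.5] [37. 39.] 90.0
3 [615.4 147.2] [116.5 119.9 116.3 118.1]
18 [611.3 146.4] [115.1 118.5 115.  116.7]
[321.5 172. ] [38. 77.] 90.0
3 [621.5 -35.6] [119.7 236.2 119.5 232.5]
18 [617.3 -34.2] [118.3 233.4 118.1 229.7]
[431.4 172.5] [45.9 38.2] 88.6
3 [ 616.8 -368.9] [143.9 116.7 144.  114.5]
18 [ 612.7 -363.6] [142.2 115.3 142.3 113.1]
```

View pics/tr.png

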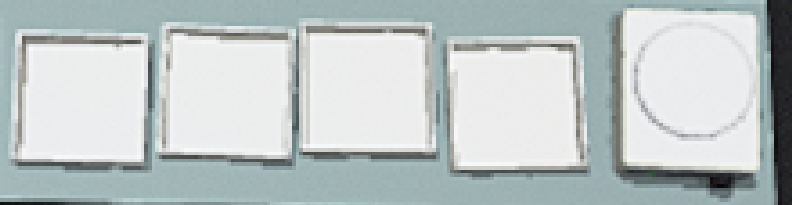

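Run:
```python
from h import *
s=robot.sense();print(R.from_quat(s["tcp_rot"]).as_matrix().round(3)); print(s["clock"])
p,g=tri(ray("top",122,249),ray("scene",432,208));print("wash cap",p,g)
```

```text
[[-0.    -0.967  0.254]
 [-0.002  0.254  0.967]
 [-1.    -0.    -0.002]]
0.1
wash cap [376.36833875 513.54789674 143.39112018] 8.283357987484871
```

Emit:
jog_arm --motion '[{"slide": [0.03, -0.038, 0.01], "angular": [0, 0, -0.164], "jaw": 1}, {"slide": [0.03, -0.038, 0.01], "angular": [0, 0, -0.164], "jaw": 1}, {"slide": [0.03, -0.038, 0], "angular": [0, 0, -0.164], "jaw": 1}, {"slide": [0.03, -0.038, 0], "angular": [0, 0, -0.164], "jaw": 1}, {"slide": [0.03, -0.038, 0], "angular": [0, 0, -0.164], "jaw": 1}, {"slide": [0.03, -0.038, 0], "angular": [0, 0, -0.164], "jaw": 1}, {"slide": [0.03, -0.038, 0], "angular": [0, 0, -0.164], "jaw": 1}, {"slide": [0.03, -0.038, 0], "angular": [0, 0, -0.164], "jaw": 1}, {"slide": [0, 0, 0], "angular": [0, 0, 0], "jaw": 1}]'

```text
clock: 1.23
tool_pos: [396.5, 264.8, 272.2]
tcp_rot: [0.013, 0.709, -0.015, 0.705]
contact_force: [-0.6, 0.5, 0.3]
width: 1.0
```

Run:
```python
from h import *
s=robot.sense();print(R.from_quat(s["tcp_rot"]).as_matrix().round(3)); print(s["clock"],s["qpos"].round(2),s["tool_pos"])
im=camera("wrist");cv2.imwrite("pics/w1.png",im[:,:,::-1]); np.save("w1.npy",{k:s[k] for k in("tool_pos","tcp_rot")},allow_pickle=True)
```

```text
[[-0.006  0.039  0.999]
 [-0.002  0.999 -0.039]
 [-1.    -0.002 -0.006]]
1.225 [ 0.59  0.08 -0.3   1.2   0.    2.2 ] [396.54724067 264.80135476 272.2312495 ]
```

View pics/w1.png

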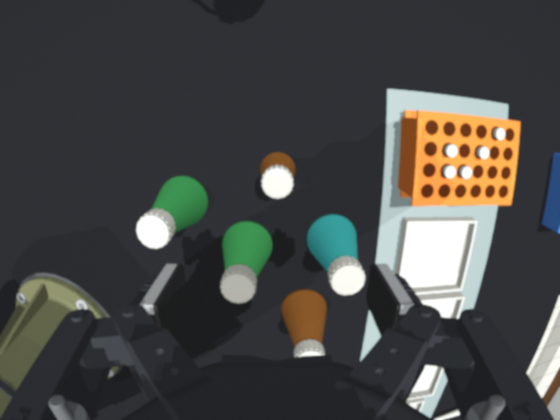

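The wrist view shows the small amber flask ahead at (277,182). The greens are at (155,229) and (238,283), the teal at (346,275) and the next amber at (310,350). I choose the amber at (277,182) and will check it in a close crop.

```bash
cat >> h.py <<'E'
def caps(im,zs=None):
    hsv=cv2.cvtColor(im,cv2.COLOR_BGR2HSV)
    m=((hsv[...,1]<60)&(hsv[...,2]>205)).astype(np.uint8)
    m=cv2.morphologyEx(m,cv2.MORPH_OPEN,np.ones((3,3),np.uint8))
    cs,_=cv2.findContours(m,cv2.RETR_EXTERNAL,cv2.CHAIN_APPROX_NONE)
    out=[]
    for c in cs:
        if 150<cv2.contourArea(c)<9000: out.append((cv2.minEnclosingCircle(c),cv2.contourArea(c),c))
    return out
E
python3 - <<'E'
from h import *
im=cv2.imread("pics/w1.png");s=np.load("w1.npy",allow_pickle=True).item()
cv2.imwrite("pics/c1.png",cv2.resize(im[130:230,220:340],(720,600),interpolation=cv2.INTER_CUBIC))
for (c,r),a,_ in caps(im): print(np.round(c,1),round(r,1),a, onplane("wrist",*c,82,s).round(1),onplane("wrist",*c,116,s).round(1))
# amber base extents
hsv=cv2.cvtColor(im,cv2.COLOR_BGR2HSV)
for v in (155,160,165): print([ (u,hsv[v,u].tolist()) for u in range(255,300,6)])
E
```

```text
[433.7 392.6] 22.2 370.5 [627.7 -61.7  82. ] [602.7 -17.3 116. ]
[424.  378.5] 16.7 325.0 [600.7 -21.5  82. ] [578.6  18.5 116. ]
[550.  370.5] 26.1 398.5 [ 911.6 -101.    82. ] [855.2 -52.2 116. ]
[367. 335.] 18.4 269.0 [500.2  79.4  82. ] [489.2 108.2 116. ]
[543.5 335. ] 40.1 288.5 [831.4   9.5  82. ] [783.8  46.  116. ]
[440.6 299.9] 18.7 383.0 [592.8 120.9  82. ] [571.6 145.1 116. ]
[348.  279.9] 17.0 728.0 [470.6 161.2  82. ] [462.8 181.  116. ]
[153.2 230.5] 17.5 799.0 [262.8 226.5  82. ] [278.  239.1 116. ]
[442.1 246.1] 67.0 7074.5 [580.8 194.8  82. ] [560.9 210.9 116. ]
[276.8 182. ] 15.5 697.0 [396.7 272.9  82. ] [397.1 280.3 116. ]
[446.2 106.5] 60.4 1973.0 [572.1 348.2  82. ] [553.2 347.4 116. ]
[(255, [115, 28, 54]), (261, [114, 24, 54]), (267, [12, 125, 90]), (273, [15, 175, 128]), (279, [15, 177, 131]), (285, [14, 167, 125]), (291, [120, 20, 51]), (297, [110, 29, 53])]
[(255, [110, 28, 54]), (261, [4, 30, 59]), (267, [15, 179, 118]), (273, [15, 177, 127]), (279, [15, 177, 131]), (285, [15, 176, 129]), (291, [14, 160, 116]), (297, [113, 22, 47])]
[(255, [115, 28, 54]), (261, [13, 154, 93]), (267, [14, 177, 117]), (273, [14, 71, 143]), (279, [15, 52, 153]), (285, [14, 156, 131]), (291, [15, 177, 121]), (297, [113, 21, 48])]
```

View pics/c1.png

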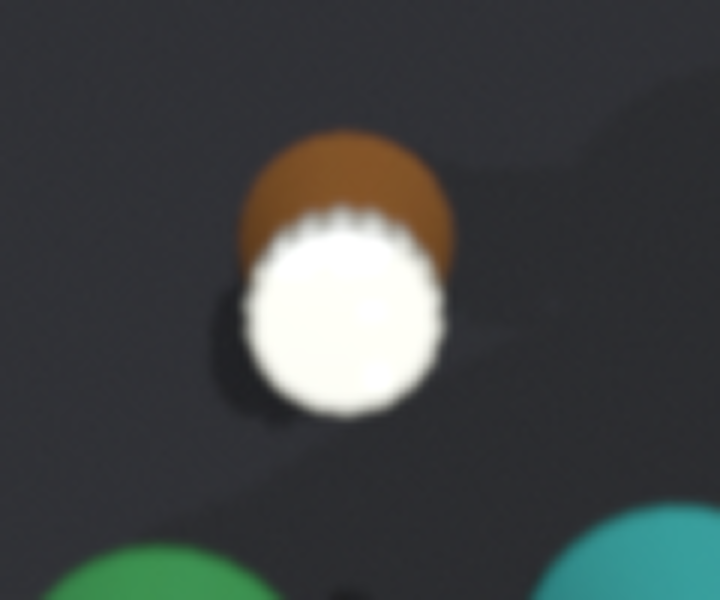

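Emit:
jog_arm --motion '[{"slide": [0, 0.0067, -0.03], "angular": [0, 0, 0.039], "jaw": 1}, {"slide": [0, 0, -0.04], "jaw": 1}, {"slide": [0, 0, -0.04], "jaw": 1}, {"slide": [0, 0, -0.03], "jaw": 1}, {"slide": [0, 0, -0.02], "jaw": 1}, {"slide": [0, 0, -0.01], "jaw": 1}, {"slide": [0, 0, 0], "jaw": 1}]'

```text
schema error: expected keys angular, slide, jaw
```

Emit:
jog_arm --motion '[{"slide": [0, 0.0067, -0.03], "angular": [0, 0, 0.039], "jaw": 1}, {"slide": [0, 0, -0.04], "angular": [0, 0, 0], "jaw": 1}, {"slide": [0, 0, -0.04], "angular": [0, 0, 0], "jaw": 1}, {"slide": [0, 0, -0.03], "angular": [0, 0, 0], "jaw": 1}, {"slide": [0, 0, -0.02], "angular": [0, 0, 0], "jaw": 1}, {"slide": [0, 0, -0.01], "angular": [0, 0, 0], "jaw": 1}, {"slide": [0, 0, 0], "angular": [0, 0, 0], "jaw": 1}]'

```text
clock: 2.15
tool_pos: [390.1, 279.5, 97.2]
tcp_rot: [-0.008, 0.71, 0.009, 0.704]
contact_force: [0.7, -0.5, -0.4]
width: 0.999
```

Emit:
jog_arm --motion '[{"slide": [0.006, -0.008, -0.005], "angular": [0, 0, 0], "jaw": 1}, {"slide": [0, 0, -0.009], "angular": [0, 0, 0], "jaw": 1}, {"slide": [0, 0, 0], "angular": [0, 0, 0], "jaw": 1}]'

```text
clock: 2.52
tool_pos: [397.7, 272.1, 84.2]
tcp_rot: [-0.007, 0.709, 0.01, 0.705]
contact_force: [-0.3, 0.3, -0.0]
width: 1.0
```

Run:
```python
from h import *
s=robot.sense();print(R.from_quat(s["tcp_rot"]).as_matrix().round(3)); print(s["clock"],s["tool_pos"].round(1),s["contact_force"].round(1))
im=camera("wrist");cv2.imwrite("pics/w2.png",im[:,:,::-1])
s=robot.sense();print(s["tool_pos"].round(1))
```

```text
[[-0.005 -0.024  1.   ]
 [ 0.003  1.     0.024]
 [-1.     0.003 -0.005]]
2.525 [397.7 272.1  84.2] [-0.3  0.3 -0. ]
[398.  272.2  84.5]
```

View pics/w2.png

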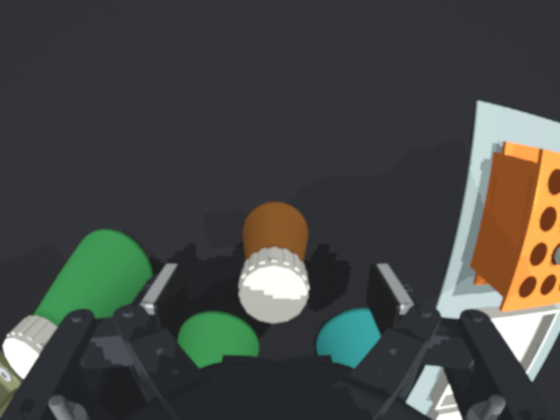

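The cap is centred between the pads at (274,290). I go a bit lower and close.

Emit:
jog_arm --motion '[{"slide": [-0.001, 0, -0.006], "angular": [0, 0, 0], "jaw": 1}, {"slide": [0, 0, 0], "angular": [0, 0, 0], "jaw": 0.5}, {"slide": [0, 0, 0], "angular": [0, 0, 0], "jaw": 0.4}, {"slide": [0, 0, 0], "angular": [0, 0, 0], "jaw": 0.25}, {"slide": [0, 0, 0], "angular": [0, 0, 0], "jaw": 0.2}, {"slide": [0, 0, 0], "angular": [0, 0, 0], "jaw": 0.1}, {"slide": [0, 0, 0], "angular": [0, 0, 0], "jaw": 0.1}]' --force 30

```text
clock: 3.45
tool_pos: [397.3, 272.5, 78.8]
tcp_rot: [-0.007, 0.708, 0.01, 0.706]
contact_force: [0.2, -0.2, 0.0]
width: 0.342
```

Emit:
jog_arm --motion '[{"slide": [0, 0, 0.005], "angular": [0, 0, 0], "jaw": 0.1}, {"slide": [0, 0, 0.015], "angular": [0, 0, 0], "jaw": 0.1}, {"slide": [0, 0, 0.03], "angular": [0, 0, 0], "jaw": 0.1}, {"slide": [0, 0, 0.04], "angular": [0, 0, 0], "jaw": 0.1}, {"slide": [0, 0, 0.04], "angular": [0, 0, 0], "jaw": 0.1}, {"slide": [0.01, -0.01, 0.03], "angular": [0, 0, 0], "jaw": 0.1}, {"slide": [0.02, -0.03, 0.0], "angular": [0, 0, 0], "jaw": 0.1}, {"slide": [0.02, -0.04, 0.0], "angular": [0, 0, 0], "jaw": 0.1}, {"slide": [0.02, -0.04, 0.0], "angular": [0, 0, 0], "jaw": 0.1}, {"slide": [0.02, -0.04, 0.0], "angular": [0, 0, 0], "jaw": 0.1}]'

```text
clock: 4.7
tool_pos: [488.8, 110.4, 254.8]
tcp_rot: [-0.008, 0.705, 0.014, 0.709]
contact_force: [-0.3, -0.8, -0.0]
width: 0.341
```

Emit:
jog_arm --motion '[{"slide": [0.016, -0.035, 0], "angular": [0, 0, 0], "jaw": 0.1}, {"slide": [0.016, -0.035, 0], "angular": [0, 0, 0], "jaw": 0.1}, {"slide": [0.016, -0.03, 0], "angular": [0, 0, 0], "jaw": 0.1}, {"slide": [0.016, -0.02, 0], "angular": [0, 0, 0], "jaw": 0.1}, {"slide": [0.01, -0.01, 0], "angular": [0, 0, 0], "jaw": 0.1}, {"slide": [0, 0, 0], "angular": [0, 0, 0], "jaw": 0.1}]'

```text
clock: 5.45
tool_pos: [565.8, -26.9, 261.5]
tcp_rot: [-0.006, 0.703, 0.012, 0.711]
contact_force: [0.4, 0.4, -1.6]
width: 0.336
```

```bash
cat > snap.py <<'E'
import sys
from h import *
n=sys.argv[1]
s=robot.sense();Rm=R.from_quat(s["tcp_rot"]);print(Rm.as_matrix().round(3).tolist()); print(s["clock"],s["tool_pos"].round(1),s["contact_force"].round(1),round(s["width"],3),s["qpos"].round(2))
im=camera("wrist");cv2.imwrite(f"pics/{n}.png",im[:,:,::-1]); np.save(n+".npy",{k:s[k] for k in("tool_pos","tcp_rot")},allow_pickle=True)
# rotation vector back to the wanted pose: x down, z = +x world
W=np.array([[0,0,1],[0,1,0],[-1,0,0]]).astype(float)
print("rotfix",(R.from_matrix(W)*Rm.inv()).as_rotvec().round(3))
E
python3 snap.py w3
```

```text
[[0.011, -0.026, 1.0], [0.009, 1.0, 0.026], [-1.0, 0.008, 0.012]]
5.45 [565.8 -26.9 261.5] [ 0.4  0.4 -1.6] 0.336 [-0.05  0.24 -0.13  1.19  0.01  1.49]
rotfix [-0.009  0.011 -0.026]
```

View pics/w3.png

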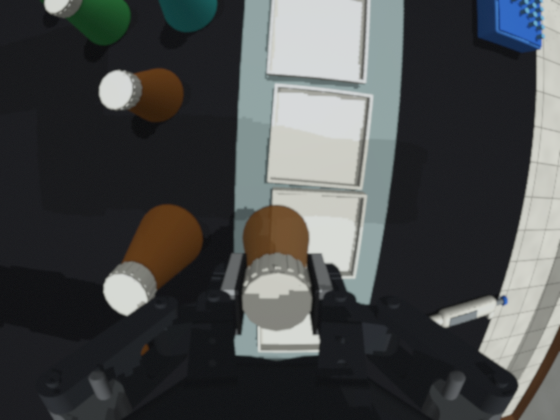

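The held flask hangs upright at (276,270). The trays stand in a column at u 265–370. I enlarge them to pick the rim corners.

Run:
```python
from h import *
im=cv2.imread("pics/w3.png")
cv2.imwrite("pics/c3a.png",cv2.resize(im[0:110,250:390],(700,550),interpolation=cv2.INTER_CUBIC))
cv2.imwrite("pics/c3b.png",cv2.resize(im[75:205,250:390],(644,598),interpolation=cv2.INTER_CUBIC))
cv2.imwrite("pics/c3c.png",cv2.resize(im[180:290,250:390],(700,550),interpolation=cv2.INTER_CUBIC))
```

```text
(no output)
```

View pics/c3a.png

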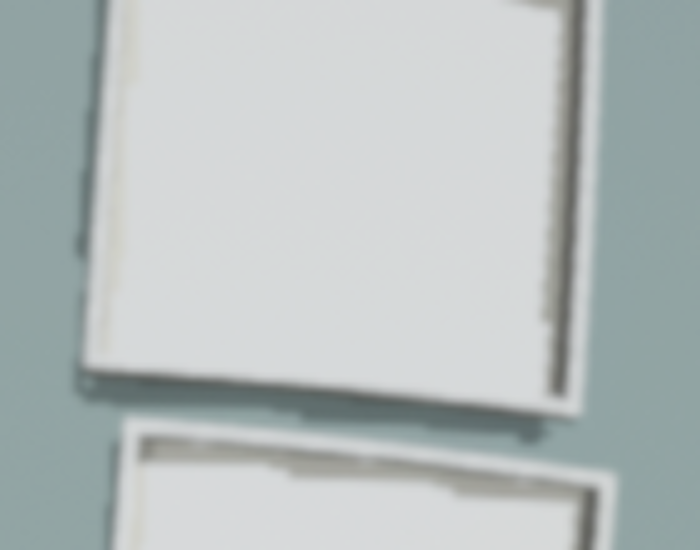

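View pics/c3b.png

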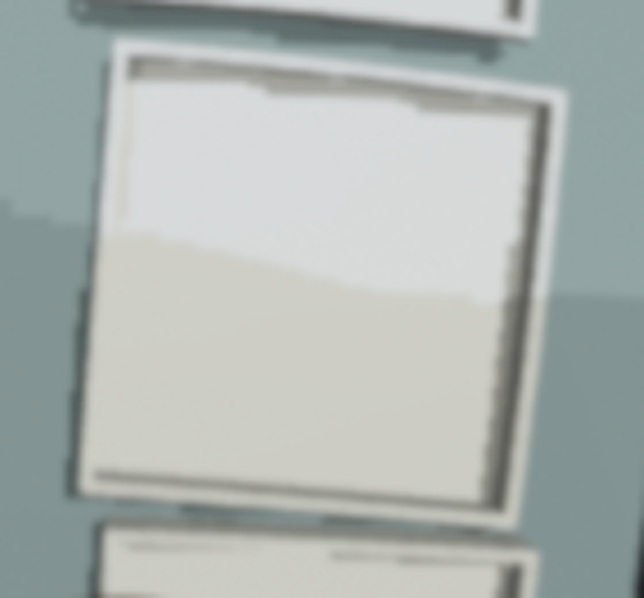

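View pics/c3c.png

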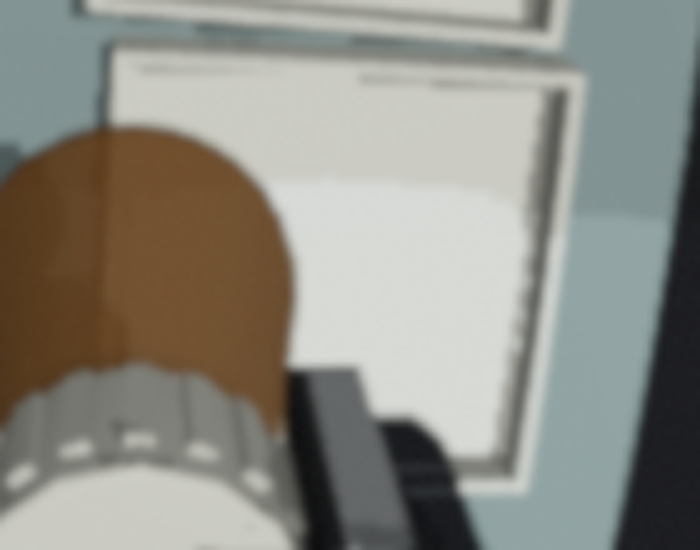

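Run:
```python
from h import *
s=np.load("w3.npy",allow_pickle=True).item()
B=[(275.4,83.7),(373.5,95),(362.2,189.8),(267,182.2)]
C=[(271.6,189),(367,194.4),(355.4,278.4)]
A=[(267,73.4),(366,83)]
for n,q in(("B",B),("C",C),("A",A)):
    P=np.array([onplane("wrist",*p,19.,s)[:2] for p in q]); print(n,P.round(1).tolist(),np.linalg.norm(P-np.roll(P,-1,0),axis=1).round(1))
    if n=="B":print("centre",P.mean(0)); 
    if n=="C":print("centre",(P[0]+P[2])/2)
    if n=="A":
        d=P[0]-P[1]; print("centre",P.mean(0)+55*np.array([d[1],-d[0]])/np.linalg.norm(d))
im=camera("top"); g=im
cv2.imwrite("pics/top1.png",im[:,:,::-1])
```

```text
B [[565.2, 82.5], [675.7, 76.6], [669.6, -33.9], [558.5, -28.2]] [110.7 110.7 111.3 110.9]
centre [617.24301519  24.26402562]
C [[563.9, -36.0], [676.1, -39.2], [674.1, -150.5]] [112.3 111.3 158.9]
centre [618.98916496 -93.21615322]
A [[555.7, 93.8], [666.3, 89.6]] [110.6 110.6]
centre [613.11728634 146.67579707]
```

Emit:
jog_arm --motion '[{"slide": [0, -0.02, 0], "angular": [-0.009, 0.011, -0.026], "jaw": 0.1}, {"slide": [-0.003, -0.035, 0], "angular": [0, 0, 0], "jaw": 0.1}, {"slide": [-0.003, -0.04, 0], "angular": [0, 0, 0], "jaw": 0.1}, {"slide": [-0.003, -0.04, 0], "angular": [0, 0, 0], "jaw": 0.1}, {"slide": [-0.003, -0.04, 0], "angular": [0, 0, 0], "jaw": 0.1}, {"slide": [-0.003, -0.03, 0], "angular": [0, 0, 0], "jaw": 0.1}, {"slide": [-0.003, -0.02, 0], "angular": [0, 0, 0], "jaw": 0.1}, {"slide": [0, -0.01, 0], "angular": [0, 0, 0], "jaw": 0.1}, {"slide": [0, 0, 0], "angular": [0, 0, 0], "jaw": 0.1}]'

```text
clock: 6.68
tool_pos: [543.0, -266.8, 262.0]
tcp_rot: [-0.002, 0.709, 0.0, 0.705]
contact_force: [-0.6, 1.1, 0.3]
width: 0.342
```

```bash
python3 snap.py w4
python3 - <<'E'
import cv2
im=cv2.imread("pics/w4.png")
cv2.imwrite("pics/c4.png",cv2.resize(im[60:320,240:500],(598,598),interpolation=cv2.INTER_CUBIC))
E
```

```text
[[-0.005, -0.003, 1.0], [-0.002, 1.0, 0.003], [-1.0, -0.002, -0.005]]
6.675 [ 543.  -266.8  262. ] [-0.6  1.1  0.3] 0.342 [-0.45  0.32 -0.02  1.23 -0.    1.11]
rotfix [ 0.002 -0.005 -0.003]
```

View pics/c4.png

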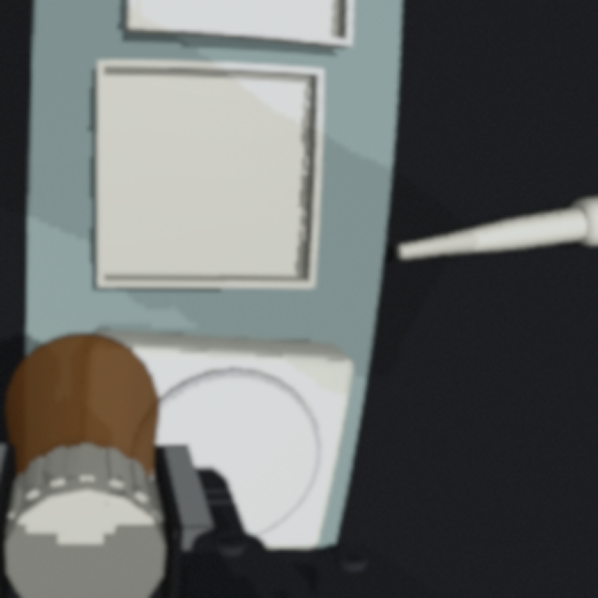

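Run:
```python
from h import *
s=np.load("w4.npy",allow_pickle=True).item()
f=lambda q:[(240+(a+.5)/2.3-.5,60+(b+.5)/2.3-.5) for a,b in q]
for n,q in(("D",f([(96,60),(325,68),(316,289),(95,289)])),("C",f([(126,30),(354,46)]))):
    P=np.array([onplane("wrist",*p,19.,s)[:2] for p in q]); print(n,P.round(1).tolist(),np.linalg.norm(P-np.roll(P,-1,0),axis=1).round(1),P.mean(0))
    if n=="C":
        d=P[0]-P[1]; print("centre",P.mean(0)+55*np.array([d[1],-d[0]])/np.linalg.norm(d))
```

```text
D [[547.4, -162.2], [659.3, -161.1], [660.3, -272.6], [547.6, -274.1]] [111.9 111.5 112.7 111.9] [ 603.63948252 -217.50333816]
C [[561.5, -147.4], [674.4, -148.7]] [112.9 112.9] [ 617.93937538 -148.03968799]
centre [618.54572226 -93.04303043]
```

Emit:
jog_arm --motion '[{"slide": [0.015, 0.012, 0], "angular": [0, 0, 0], "jaw": 0.1}, {"slide": [0.02, 0.018, 0], "angular": [0, 0, 0], "jaw": 0.1}, {"slide": [0.015, 0.012, 0], "angular": [0, 0, 0], "jaw": 0.1}, {"slide": [0.01, 0.008, -0.02], "angular": [0, 0, 0], "jaw": 0.1}, {"slide": [0, 0, -0.035], "angular": [0, 0, 0], "jaw": 0.1}, {"slide": [0, 0, -0.03], "angular": [0, 0, 0], "jaw": 0.1}, {"slide": [0, 0, -0.02], "angular": [0, 0, 0], "jaw": 0.1}, {"slide": [0, 0, -0.01], "angular": [0, 0, 0], "jaw": 0.1}, {"slide": [0, 0, 0], "angular": [0, 0, 0], "jaw": 0.1}]'

```text
clock: 7.85
tool_pos: [606.7, -205.6, 137.2]
tcp_rot: [-0.004, 0.71, 0.004, 0.704]
contact_force: [-0.4, 0.1, -0.8]
width: 0.343
```

```bash
python3 snap.py w5
```

```text
[[-0.008, -0.012, 1.0], [0.001, 1.0, 0.012], [-1.0, 0.001, -0.008]]
7.85 [ 606.7 -205.6  137.2] [-0.4  0.1 -0.8] 0.343 [-0.33  0.46 -0.11  1.01 -0.    1.23]
rotfix [-0.001 -0.008 -0.012]
```

View pics/w5.png

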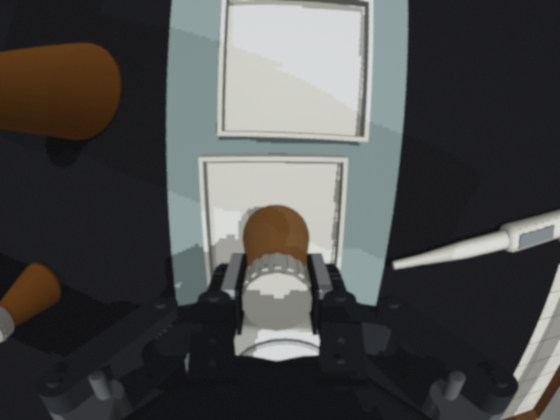

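The small flask hangs upright over the tray next to the stirrer (tray top edge v≈158, walls u≈203/345). I'll correct sideways and lower it.

Emit:
jog_arm --motion '[{"slide": [-0.003, -0.012, 0], "angular": [0, -0.008, -0.012], "jaw": 0.1}, {"slide": [0, 0, -0.015], "angular": [0, 0, 0], "jaw": 0.1}, {"slide": [0, 0, -0.015], "angular": [0, 0, 0], "jaw": 0.1}, {"slide": [0, 0, -0.008], "angular": [0, 0, 0], "jaw": 0.1}, {"slide": [0, 0, 0], "angular": [0, 0, 0], "jaw": 0.1}]'

```text
clock: 8.52
tool_pos: [604.8, -219.5, 99.1]
tcp_rot: [0.001, 0.706, -0.001, 0.709]
contact_force: [-0.6, 0.3, -0.8]
width: 0.342
```

Emit:
jog_arm --motion '[{"slide": [-0.001, 0.002, -0.004], "angular": [0, 0, 0], "jaw": 0.1}, {"slide": [0, 0, -0.004], "angular": [0, 0, 0], "jaw": 0.1}, {"slide": [0, 0, -0.003], "angular": [0, 0, 0], "jaw": 0.1}, {"slide": [0, 0, 0], "angular": [0, 0, 0], "jaw": 0.1}]'

```text
clock: 9.02
tool_pos: [604.2, -217.2, 87.9]
tcp_rot: [0.0, 0.705, -0.001, 0.709]
contact_force: [0.5, -0.2, -0.9]
width: 0.336
```

Emit:
jog_arm --motion '[{"slide": [0, 0, -0.002], "angular": [0, 0.005, 0], "jaw": 0.1}, {"slide": [0, 0, -0.001], "angular": [0, 0, 0], "jaw": 0.1}, {"slide": [0, 0, 0], "angular": [0, 0, 0], "jaw": 0.1}]'

```text
clock: 9.4
tool_pos: [604.6, -217.3, 85.1]
tcp_rot: [0.0, 0.707, -0.001, 0.707]
contact_force: [0.2, -1.0, -1.2]
width: 0.337
```

Emit:
jog_arm --motion '[{"slide": [0, 0, -0.001], "angular": [0, 0, 0], "jaw": 0.1}, {"slide": [0, 0, 0], "angular": [0, 0, 0], "jaw": 0.1}]'

```text
clock: 9.65
tool_pos: [604.9, -217.7, 84.9]
tcp_rot: [0.0, 0.707, -0.001, 0.708]
contact_force: [-0.4, -0.3, -0.6]
width: 0.344
```

Emit:
jog_arm --motion '[{"slide": [0, 0, -0.0012], "angular": [0, 0, 0], "jaw": 0.1}, {"slide": [0, 0, -0.0005], "angular": [0, 0, 0], "jaw": 0.1}]'

```text
clock: 9.9
tool_pos: [605.0, -218.1, 84.7]
tcp_rot: [-0.0, 0.706, -0.002, 0.708]
contact_force: [-2.6, -0.0, 3.2]
width: 0.338
```

Emit:
jog_arm --motion '[{"slide": [0, 0, -0.001], "angular": [0, 0, 0], "jaw": 0.1}, {"slide": [0, 0, 0], "angular": [0, 0, 0], "jaw": 0.1}]'

```text
clock: 10.15
tool_pos: [605.1, -218.2, 84.8]
tcp_rot: [-0.0, 0.706, -0.002, 0.708]
contact_force: [0.5, 0.0, -0.8]
width: 0.343
```

Emit:
jog_arm --motion '[{"slide": [0, 0, -0.0015], "angular": [0, 0, 0], "jaw": 0.1}]'

```text
clock: 10.28
tool_pos: [605.3, -218.6, 84.6]
tcp_rot: [-0.001, 0.706, -0.002, 0.708]
contact_force: [-7.0, 1.1, 19.3]
width: 0.342
```

Emit:
jog_arm --motion '[{"slide": [0, 0, -0.0015], "angular": [0, 0, 0], "jaw": 0.1}]'

```text
clock: 10.4
tool_pos: [605.3, -218.8, 84.6]
tcp_rot: [-0.001, 0.706, -0.003, 0.708]
contact_force: [-6.1, 0.9, 15.0]
width: 0.34
```

Contact is confirmed (+15–19 N), so I relieve it and release.

Emit:
jog_arm --motion '[{"slide": [0, 0, 0.0005], "angular": [0, 0, 0], "jaw": 0.1}, {"slide": [0, 0, 0], "angular": [0, 0, 0], "jaw": 0.45}, {"slide": [0, 0, 0], "angular": [0, 0, 0], "jaw": 0.7}, {"slide": [0, 0, 0], "angular": [0, 0, 0], "jaw": 0.9}, {"slide": [0, 0, 0], "angular": [0, 0, 0], "jaw": 0.9}, {"slide": [0, 0, 0.02], "angular": [0, 0, 0], "jaw": 0.9}, {"slide": [0, 0, 0.04], "angular": [0, 0, 0], "jaw": 0.9}, {"slide": [0, 0, 0.04], "angular": [0, 0, 0], "jaw": 0.9}, {"slide": [0, 0, 0.04], "angular": [0, 0, 0], "jaw": 0.9}, {"slide": [-0.02, 0, 0.02], "angular": [0, 0, 0], "jaw": 1}]'

```text
clock: 11.65
tool_pos: [583.3, -217.7, 245.1]
tcp_rot: [-0.0, 0.708, -0.001, 0.706]
contact_force: [0.1, -0.4, 0.5]
width: 1.0
```

Emit:
jog_arm --motion '[{"slide": [-0.04, -0.01, 0], "angular": [0, 0, 0], "jaw": 1}, {"slide": [-0.05, -0.02, 0], "angular": [0, 0, 0], "jaw": 1}, {"slide": [-0.05, -0.02, 0], "angular": [0, 0, 0], "jaw": 1}, {"slide": [-0.04, -0.02, 0], "angular": [0, 0, 0], "jaw": 1}, {"slide": [-0.02, -0.01, 0], "angular": [0, 0, 0], "jaw": 1}, {"slide": [0, 0, 0], "angular": [0, 0, 0], "jaw": 1}]'

```text
clock: 12.4
tool_pos: [378.3, -299.5, 248.0]
tcp_rot: [-0.002, 0.706, -0.003, 0.708]
contact_force: [1.0, -0.3, -0.3]
width: 1.005
```

```bash
python3 snap.py w6
python3 - <<'E'
from h import *
im=cv2.imread("pics/w6.png");s=np.load("w6.npy",allow_pickle=True).item()
for (c,r),a,_ in caps(im): print(np.round(c,1),round(r,1),a, onplane("wrist",*c,88,s).round(1),onplane("wrist",*c,97,s).round(1))
E
```

```text
[[0.004, 0.001, 1.0], [-0.006, 1.0, -0.001], [-1.0, -0.006, 0.004]]
12.4 [ 378.3 -299.5  248. ] [ 1.  -0.3 -0.3] 1.005 [-0.67  0.09 -0.34  1.13 -0.    0.9 ]
rotfix [0.006 0.004 0.001]
[460.5 232. ] 61.6 5651.0 [ 569.5 -335.4   88. ] [ 563.3 -331.7   97. ]
[239.3 195.9] 15.0 278.0 [ 346.6 -298.    88. ] [ 347.6 -295.5   97. ]
[501.5 123.1] 13.2 367.5 [ 605.4 -220.2   88. ] [ 598.  -220.3   97. ]
[457.5 115. ] 50.8 2963.5 [ 549.1 -218.2   88. ] [ 543.6 -218.3   97. ]
[468.5  32. ] 43.5 3366.0 [ 561.4 -134.8   88. ] [ 555.5 -137.7   97. ]
```

View pics/w6.png

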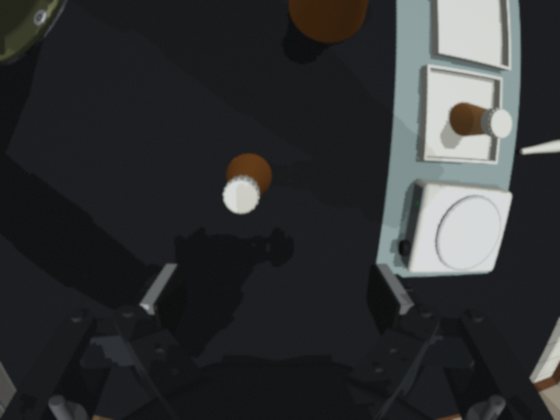

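The first flask stands upright mid-tray: cap at (496,122), which gives about (605,-219). The 50 ml cap is at (241,195), which gives about (347.5,-297).

Emit:
jog_arm --motion '[{"slide": [-0.012, 0.001, 0], "angular": [0.006, 0.004, 0], "jaw": 1}, {"slide": [-0.012, 0.001, -0.02], "angular": [0, 0, 0], "jaw": 1}, {"slide": [-0.006, 0, -0.03], "angular": [0, 0, 0], "jaw": 1}, {"slide": [0, 0, -0.03], "angular": [0, 0, 0], "jaw": 1}, {"slide": [0, 0, -0.02], "angular": [0, 0, 0], "jaw": 1}, {"slide": [0, 0, 0], "angular": [0, 0, 0], "jaw": 1}]'

```text
clock: 13.2
tool_pos: [350.1, -294.8, 145.5]
tcp_rot: [-0.002, 0.707, 0.003, 0.707]
contact_force: [-0.0, 0.2, 0.2]
width: 1.003
```

Emit:
jog_arm --motion '[{"slide": [-0.002, -0.002, -0.02], "angular": [0, 0, 0], "jaw": 1}, {"slide": [0, 0, -0.02], "angular": [0, 0, 0], "jaw": 1}, {"slide": [0, 0, -0.008], "angular": [0, 0, 0], "jaw": 1}, {"slide": [0, 0, 0], "angular": [0, 0, 0], "jaw": 1}]'

```text
clock: 13.7
tool_pos: [351.0, -297.6, 99.9]
tcp_rot: [-0.004, 0.706, 0.003, 0.708]
contact_force: [0.6, 0.7, 0.0]
width: 1.002
```

```bash
python3 snap.py w7
```

```text
[[0.003, -0.01, 1.0], [-0.001, 1.0, 0.01], [-1.0, -0.001, 0.003]]
13.7 [ 351.  -297.6   99.9] [0.6 0.7 0. ] 1.002 [-0.7   0.18 -0.61  0.78  0.    0.86]
rotfix [ 0.001  0.003 -0.01 ]
```

View pics/w7.png

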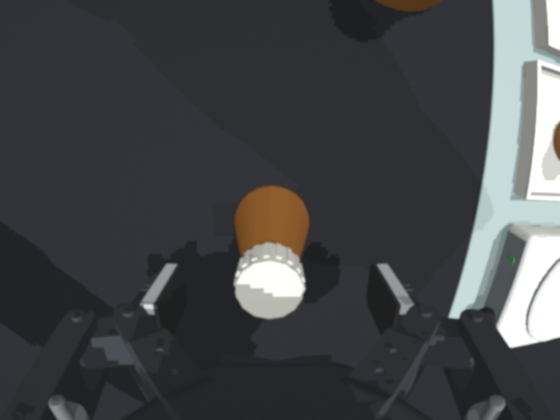

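The cap at (269,288) is about 3 mm to the -x side of the pads' middle. I correct, lower and grip.

Emit:
jog_arm --motion '[{"slide": [-0.0032, 0, -0.006], "angular": [0, 0, -0.01], "jaw": 1}, {"slide": [0, 0, 0], "angular": [0, 0, 0], "jaw": 0.6}, {"slide": [0, 0, 0], "angular": [0, 0, 0], "jaw": 0.4}, {"slide": [0, 0, 0], "angular": [0, 0, 0], "jaw": 0.25}, {"slide": [0, 0, 0], "angular": [0, 0, 0], "jaw": 0.2}, {"slide": [0, 0, 0], "angular": [0, 0, 0], "jaw": 0.1}, {"slide": [0, 0, 0], "angular": [0, 0, 0], "jaw": 0.1}]' --force 30

```text
clock: 14.62
tool_pos: [348.8, -298.7, 95.8]
tcp_rot: [-0.001, 0.705, -0.001, 0.709]
contact_force: [-0.0, -0.1, 0.3]
width: 0.338
```

Emit:
jog_arm --motion '[{"slide": [0, 0, 0.005], "angular": [0, 0, 0], "jaw": 0.1}, {"slide": [0, 0, 0.015], "angular": [0, 0.005, 0], "jaw": 0.1}, {"slide": [0, 0, 0.03], "angular": [0, 0, 0], "jaw": 0.1}, {"slide": [0, 0, 0.04], "angular": [0, 0, 0], "jaw": 0.1}, {"slide": [0.01, 0, 0.04], "angular": [0, 0, 0], "jaw": 0.1}, {"slide": [0.03, 0.01, 0.03], "angular": [0, 0, 0], "jaw": 0.1}, {"slide": [0.04, 0.015, 0.01], "angular": [0, 0, 0], "jaw": 0.1}, {"slide": [0.04, 0.02, 0.0], "angular": [0, 0, 0], "jaw": 0.1}, {"slide": [0.04, 0.03, 0.0], "angular": [0, 0, 0], "jaw": 0.1}, {"slide": [0.03, 0.03, 0.0], "angular": [0, 0, 0], "jaw": 0.1}]'

```text
clock: 15.88
tool_pos: [541.2, -190.8, 273.7]
tcp_rot: [0.001, 0.707, -0.004, 0.708]
contact_force: [0.9, 0.0, -1.1]
width: 0.345
```

Emit:
jog_arm --motion '[{"slide": [0.025, 0.03, 0], "angular": [0, 0, 0], "jaw": 0.1}, {"slide": [0.02, 0.025, 0], "angular": [0, 0, 0], "jaw": 0.1}, {"slide": [0.01, 0.01, 0], "angular": [0, 0, 0], "jaw": 0.1}, {"slide": [0, 0, 0], "angular": [0, 0, 0], "jaw": 0.1}]'

```text
clock: 16.38
tool_pos: [599.2, -121.4, 273.2]
tcp_rot: [0.0, 0.707, -0.002, 0.707]
contact_force: [-0.2, 0.3, -1.4]
width: 0.341
```

Emit:
jog_arm --motion '[{"slide": [0.008, 0.012, 0], "angular": [0, 0, 0], "jaw": 0.1}, {"slide": [0.007, 0.01, -0.015], "angular": [0, 0, 0], "jaw": 0.1}, {"slide": [0.002, 0.002, -0.03], "angular": [0, 0, 0], "jaw": 0.1}, {"slide": [0, 0, -0.035], "angular": [0, 0, 0], "jaw": 0.1}, {"slide": [0, 0, -0.025], "angular": [0, 0, 0], "jaw": 0.1}, {"slide": [0, 0, -0.015], "angular": [0, 0, 0], "jaw": 0.1}, {"slide": [0, 0, -0.01], "angular": [0, 0, 0], "jaw": 0.1}, {"slide": [0, 0, 0], "angular": [0, 0, 0], "jaw": 0.1}]'

```text
clock: 17.38
tool_pos: [614.9, -97.5, 136.0]
tcp_rot: [0.002, 0.707, -0.004, 0.707]
contact_force: [0.1, -0.4, -0.1]
width: 0.337
```

```bash
python3 snap.py w8
```

```text
[[-0.001, 0.008, 1.0], [-0.003, 1.0, -0.008], [-1.0, -0.003, -0.001]]
17.375 [614.9 -97.5 136. ] [ 0.1 -0.4 -0.1] 0.337 [-0.16  0.43 -0.17  0.98 -0.    1.42]
rotfix [ 0.003 -0.001  0.008]
```

View pics/w8.png

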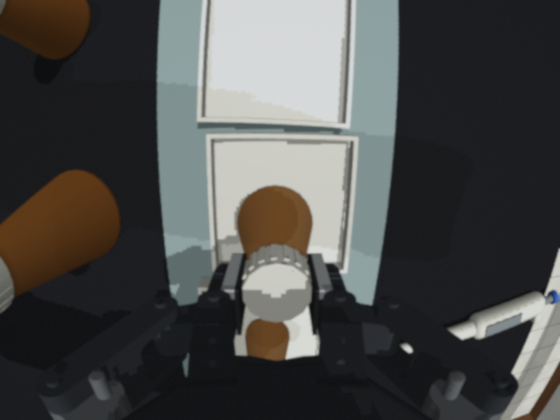

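The flask hangs upright over the second tray (top edge v≈137, u 207–357). The placed 25 ml flask is visible below at (267,338). I lower it.

Emit:
jog_arm --motion '[{"slide": [0.0035, 0.0035, -0.005], "angular": [0.003, 0, 0.008], "jaw": 0.1}, {"slide": [0, 0, -0.009], "angular": [0, 0, 0], "jaw": 0.1}, {"slide": [0, 0, -0.007], "angular": [0, 0, 0], "jaw": 0.1}, {"slide": [0, 0, -0.004], "angular": [0, 0, 0], "jaw": 0.1}, {"slide": [0, 0, 0], "angular": [0, 0, 0], "jaw": 0.1}]'

```text
clock: 18.05
tool_pos: [620.7, -94.1, 112.1]
tcp_rot: [-0.001, 0.706, 0.0, 0.708]
contact_force: [-0.6, -1.1, -1.9]
width: 0.338
```

Emit:
jog_arm --motion '[{"slide": [-0.002, 0, -0.003], "angular": [0, 0, 0], "jaw": 0.1}, {"slide": [0, 0, -0.003], "angular": [0, 0, 0], "jaw": 0.1}, {"slide": [0, 0, -0.002], "angular": [0, 0, 0], "jaw": 0.1}, {"slide": [0, 0, -0.001], "angular": [0, 0, 0], "jaw": 0.1}]'

```text
clock: 18.55
tool_pos: [618.8, -94.2, 102.9]
tcp_rot: [-0.0, 0.706, 0.0, 0.709]
contact_force: [-0.0, -0.2, -0.6]
width: 0.34
```

Emit:
jog_arm --motion '[{"slide": [0, 0, -0.0012], "angular": [0, 0, 0], "jaw": 0.1}]'

```text
clock: 18.68
tool_pos: [618.8, -94.2, 101.8]
tcp_rot: [-0.0, 0.705, -0.0, 0.709]
contact_force: [-2.5, 0.3, 7.6]
width: 0.339
```

Contact as predicted at z≈101.8. Release and back off.

Emit:
jog_arm --motion '[{"slide": [0, 0, 0], "angular": [0, 0, 0], "jaw": 0.4}, {"slide": [0, 0, 0], "angular": [0, 0, 0], "jaw": 0.6}, {"slide": [0, 0, 0], "angular": [0, 0, 0], "jaw": 0.9}, {"slide": [0, 0, 0], "angular": [0, 0, 0], "jaw": 0.9}, {"slide": [0, 0, 0.02], "angular": [0, 0, 0], "jaw": 0.9}, {"slide": [0, 0, 0.04], "angular": [0, 0, 0], "jaw": 0.9}, {"slide": [0, 0, 0.04], "angular": [0, 0, 0], "jaw": 0.9}, {"slide": [0, 0, 0.04], "angular": [0, 0, 0], "jaw": 0.9}, {"slide": [-0.02, 0.02, 0.01], "angular": [0, 0, 0], "jaw": 1}, {"slide": [-0.03, 0.03, 0], "angular": [0, 0, 0], "jaw": 1}]'

```text
clock: 19.92
tool_pos: [568.9, -44.6, 256.3]
tcp_rot: [0.001, 0.705, -0.001, 0.709]
contact_force: [0.9, 0.8, -0.5]
width: 0.999
```

Emit:
jog_arm --motion '[{"slide": [-0.035, 0.035, 0], "angular": [0, 0, 0], "jaw": 1}, {"slide": [-0.035, 0.035, 0], "angular": [0, 0, 0], "jaw": 1}, {"slide": [-0.035, 0.02, 0], "angular": [0, 0, 0], "jaw": 1}, {"slide": [-0.02, 0.01, 0], "angular": [0, 0, 0], "jaw": 1}, {"slide": [-0.005, 0, 0], "angular": [0, 0, 0], "jaw": 1}, {"slide": [0, 0, 0], "angular": [0, 0, 0], "jaw": 1}]'

```text
clock: 20.68
tool_pos: [434.1, 59.2, 257.9]
tcp_rot: [0.0, 0.703, 0.0, 0.711]
contact_force: [0.2, -0.6, -0.0]
width: 0.999
```

```bash
python3 snap.py w9
python3 - <<'E'
from h import *
im=cv2.imread("pics/w9.png");s=np.load("w9.npy",allow_pickle=True).item()
for (c,r),a,_ in caps(im): print(np.round(c,1),round(r,1),a, onplane("wrist",*c,116,s).round(1))
E
```

```text
[[0.01, -0.0, 1.0], [0.0, 1.0, 0.0], [-1.0, 0.0, 0.01]]
20.675 [434.1  59.2 257.9] [ 0.2 -0.6 -0. ] 0.999 [ 0.14 -0.   -0.42  1.15 -0.    1.71]
rotfix [-0.    0.01 -0.  ]
[364.5 350.5] 19.1 355.5 [ 531.  -104.4  116. ]
[410.9 270.2] 33.2 939.0 [565.4  -6.6 116. ]
[416.  207.5] 51.3 2897.0 [560.7  56.3 116. ]
[419.5 109. ] 54.1 4840.5 [556.5 142.9 116. ]
[175.5  66.7] 19.3 1015.0 [355.  174.9 116. ]
[310.4  56.6] 20.0 1127.5 [462.7 180.1 116. ]
[96. 12.] 17.0 581.0 [278.3 235.6 116. ]
```

View pics/w9.png

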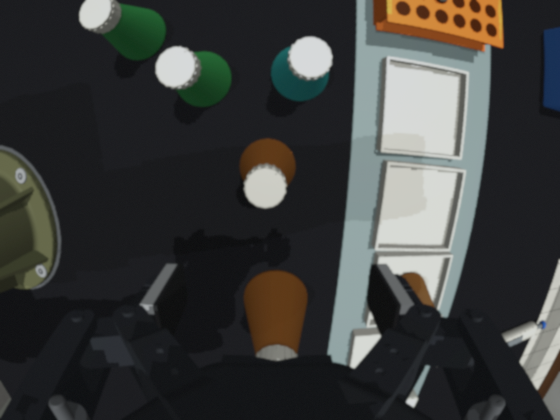

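The amber 100 ml cap is at (265,187), with greens at (178,68) and (98,13) and the teal at (311,58). Both empty trays are visible, so I measure tray A again too.

Run:
```python
from h import *
im=cv2.imread("pics/w9.png");s=np.load("w9.npy",allow_pickle=True).item()
g=im[155:215,235:295]; hsv=cv2.cvtColor(g,cv2.COLOR_BGR2HSV)
m=((hsv[...,1]<60)&(hsv[...,2]>140)).astype(np.uint8)
cs,_=cv2.findContours(m,cv2.RETR_EXTERNAL,cv2.CHAIN_APPROX_NONE);c=max(cs,key=cv2.contourArea)
(x,y),r=cv2.minEnclosingCircle(c);print(x+235,y+155,r,onplane("wrist",x+235,y+155,116,s))
cv2.imwrite("pics/c9.png",np.hstack([cv2.resize(im[40:170,365:485],(480,520),interpolation=cv2.INTER_CUBIC),cv2.resize(im[155:220,230:300][:, :], (280,520),interpolation=cv2.INTER_CUBIC)]))
```

```text
264.9152126312256 186.08728218078613 21.139108657836914 [426.6501915   74.84890628 116.        ]
```

View pics/c9.png

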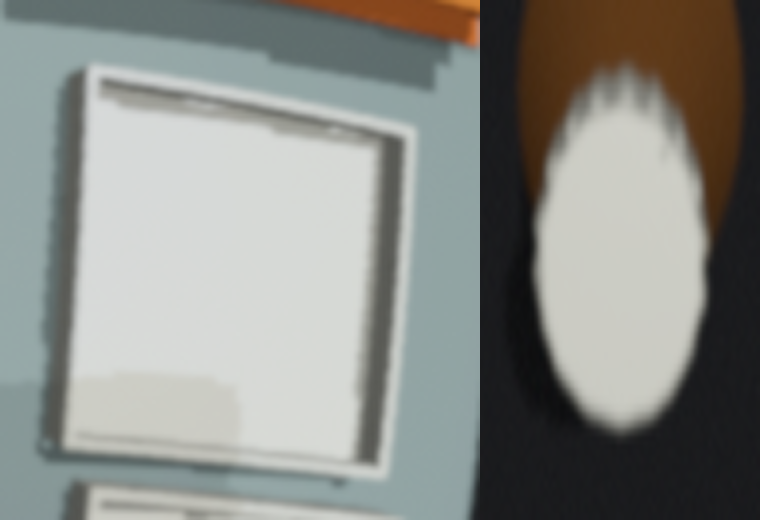

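Emit:
jog_arm --motion '[{"slide": [-0.007, 0.013, 0], "angular": [0, 0.01, 0], "jaw": 1}, {"slide": [0, 0, -0.02], "angular": [0, 0, 0], "jaw": 1}, {"slide": [0, 0, -0.03], "angular": [0, 0, 0], "jaw": 1}, {"slide": [0, 0, -0.025], "angular": [0, 0, 0], "jaw": 1}, {"slide": [0, 0, -0.01], "angular": [0, 0, 0], "jaw": 1}, {"slide": [0, 0, 0], "angular": [0, 0, 0], "jaw": 1}]'

```text
clock: 21.48
tool_pos: [429.7, 74.2, 170.7]
tcp_rot: [0.002, 0.707, -0.001, 0.707]
contact_force: [-0.7, -0.8, 0.1]
width: 1.0
```

Run:
```python
from h import *
s=np.load("w9.npy",allow_pickle=True).item()
P=np.array([onplane("wrist",*p,20.5,s)[:2] for p in [(387,56.5),(468.75,72),(461.2,159.5),(380.5,152)]])
print(P.round(1).tolist(),np.linalg.norm(P-np.roll(P,-1,0),axis=1).round(1),P.mean(0))
```

```text
[[560.1, 203.3], [670.5, 199.3], [665.7, 89.5], [555.2, 93.4]] [110.5 110.  110.6 110. ] [612.87358078 146.36354199]
```

Emit:
jog_arm --motion '[{"slide": [-0.0035, -0.001, -0.015], "angular": [0, 0, 0], "jaw": 1}, {"slide": [0, 0, -0.02], "angular": [0, 0, 0], "jaw": 1}, {"slide": [0, 0, -0.012], "angular": [0, 0, 0], "jaw": 1}, {"slide": [0, 0, -0.005], "angular": [0, 0, 0], "jaw": 1}, {"slide": [0, 0, 0], "angular": [0, 0, 0], "jaw": 1}]'

```text
clock: 22.1
tool_pos: [427.6, 73.5, 118.2]
tcp_rot: [0.002, 0.706, -0.001, 0.708]
contact_force: [0.2, 0.6, 0.8]
width: 1.002
```

```bash
python3 snap.py w10
```

```text
[[0.003, 0.004, 1.0], [0.002, 1.0, -0.004], [-1.0, 0.002, 0.003]]
22.1 [427.6  73.5 118.2] [0.2 0.6 0.8] 1.002 [ 0.17  0.11 -0.64  0.82  0.    1.74]
rotfix [-0.002  0.003  0.004]
```

View pics/w10.png

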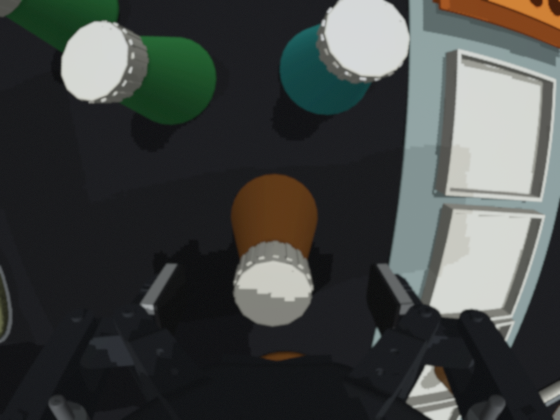

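The 100 ml amber cap sits at (273,285) between the pads. Grip.

Emit:
jog_arm --motion '[{"slide": [-0.0015, 0, -0.005], "angular": [-0.002, 0.003, 0.004], "jaw": 1}, {"slide": [0, 0, -0.001], "angular": [0, 0, 0], "jaw": 0.7}, {"slide": [0, 0, 0], "angular": [0, 0, 0], "jaw": 0.45}, {"slide": [0, 0, 0], "angular": [0, 0, 0], "jaw": 0.3}, {"slide": [0, 0, 0], "angular": [0, 0, 0], "jaw": 0.2}, {"slide": [0, 0, 0], "angular": [0, 0, 0], "jaw": 0.1}, {"slide": [0, 0, 0], "angular": [0, 0, 0], "jaw": 0.1}]' --force 35

```text
clock: 23.02
tool_pos: [427.0, 73.7, 113.3]
tcp_rot: [0.0, 0.706, 0.0, 0.708]
contact_force: [-0.7, 0.7, 0.9]
width: 0.388
```

Emit:
jog_arm --motion '[{"slide": [0, 0, 0.005], "angular": [0, 0, 0], "jaw": 0.1}, {"slide": [0, 0, 0.015], "angular": [0, 0, 0], "jaw": 0.1}, {"slide": [0, 0, 0.03], "angular": [0, 0, 0], "jaw": 0.1}, {"slide": [0.005, 0, 0.03], "angular": [0, 0, 0], "jaw": 0.1}, {"slide": [0.025, -0.007, 0.02], "angular": [0, 0, 0], "jaw": 0.1}, {"slide": [0.035, -0.01, 0], "angular": [0, 0, 0], "jaw": 0.1}, {"slide": [0.035, -0.01, 0], "angular": [0, 0, 0], "jaw": 0.1}, {"slide": [0.03, -0.01, 0.0], "angular": [0, 0, 0], "jaw": 0.1}, {"slide": [0.015, -0.005, 0.0], "angular": [0, 0, 0], "jaw": 0.1}, {"slide": [0, 0, 0.0], "angular": [0, 0, 0], "jaw": 0.1}]'

```text
clock: 24.28
tool_pos: [574.2, 29.9, 217.3]
tcp_rot: [-0.0, 0.707, 0.001, 0.707]
contact_force: [-0.7, -0.2, -1.7]
width: 0.383
```

Emit:
jog_arm --motion '[{"slide": [0.015, -0.002, 0], "angular": [0, 0, 0], "jaw": 0.1}, {"slide": [0.018, -0.002, 0], "angular": [0, 0, 0], "jaw": 0.1}, {"slide": [0.008, -0.001, -0.015], "angular": [0, 0, 0], "jaw": 0.1}, {"slide": [0, 0, -0.025], "angular": [0, 0, 0], "jaw": 0.1}, {"slide": [0, 0, -0.02], "angular": [0, 0, 0], "jaw": 0.1}, {"slide": [0, 0, -0.01], "angular": [0, 0, 0], "jaw": 0.1}, {"slide": [0, 0, 0], "angular": [0, 0, 0], "jaw": 0.1}]'

```text
clock: 25.15
tool_pos: [609.0, 26.4, 141.8]
tcp_rot: [-0.001, 0.71, 0.001, 0.704]
contact_force: [-0.2, -0.8, -1.6]
width: 0.385
```

```bash
python3 snap.py w11
```

```text
[[-0.009, -0.003, 1.0], [0.001, 1.0, 0.003], [-1.0, 0.001, -0.009]]
25.15 [609.   26.4 141.8] [-0.2 -0.8 -1.6] 0.385 [ 0.04  0.4  -0.19  0.99  0.    1.61]
rotfix [-0.001 -0.009 -0.003]
```

View pics/w11.png

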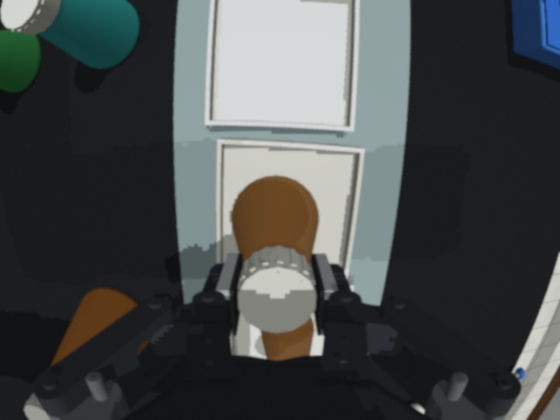

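The 100 ml flask is over the third tray (top edge v≈145, u 218–363), about 8 mm short in x. I correct and lower.

Emit:
jog_arm --motion '[{"slide": [0.008, -0.002, 0], "angular": [0, -0.009, -0.003], "jaw": 0.1}, {"slide": [0, 0, -0.006], "angular": [0, 0, 0], "jaw": 0.1}, {"slide": [0, 0, -0.006], "angular": [0, 0, 0], "jaw": 0.1}, {"slide": [0, 0, -0.003], "angular": [0, 0, 0], "jaw": 0.1}, {"slide": [0, 0, 0], "angular": [0, 0, 0], "jaw": 0.1}]'

```text
clock: 25.82
tool_pos: [619.3, 24.3, 128.5]
tcp_rot: [0.001, 0.705, 0.0, 0.709]
contact_force: [-0.6, 0.2, -1.6]
width: 0.387
```

Emit:
jog_arm --motion '[{"slide": [-0.002, 0, -0.003], "angular": [0, 0.005, 0], "jaw": 0.1}, {"slide": [0, 0, -0.002], "angular": [0, 0, 0], "jaw": 0.1}, {"slide": [0, 0, -0.002], "angular": [0, 0, 0], "jaw": 0.1}, {"slide": [0, 0, -0.001], "angular": [0, 0, 0], "jaw": 0.1}]'

```text
clock: 26.32
tool_pos: [617.2, 24.4, 120.1]
tcp_rot: [0.001, 0.707, 0.0, 0.707]
contact_force: [-0.0, 0.3, -2.4]
width: 0.388
```

Emit:
jog_arm --motion '[{"slide": [0, 0, -0.0012], "angular": [0, 0, 0], "jaw": 0.1}]'

```text
clock: 26.45
tool_pos: [617.4, 24.4, 119.4]
tcp_rot: [0.001, 0.707, 0.0, 0.707]
contact_force: [-3.3, -0.2, 8.4]
width: 0.385
```

Emit:
jog_arm --motion '[{"slide": [0, 0, 0], "angular": [0, 0, 0], "jaw": 0.45}, {"slide": [0, 0, 0], "angular": [0, 0, 0], "jaw": 0.65}, {"slide": [0, 0, 0], "angular": [0, 0, 0], "jaw": 0.9}, {"slide": [0, 0, 0], "angular": [0, 0, 0], "jaw": 0.9}, {"slide": [0, 0, 0.02], "angular": [0, 0, 0], "jaw": 0.9}, {"slide": [0, 0, 0.04], "angular": [0, 0, 0], "jaw": 0.9}, {"slide": [0, 0, 0.04], "angular": [0, 0, 0], "jaw": 0.9}, {"slide": [0, 0, 0.04], "angular": [0, 0, 0], "jaw": 0.9}, {"slide": [-0.02, -0.015, 0.03], "angular": [0, 0, 0], "jaw": 1}, {"slide": [-0.03, -0.02, 0], "angular": [0, 0, 0], "jaw": 1}]'

```text
clock: 27.7
tool_pos: [567.2, -10.3, 294.0]
tcp_rot: [-0.0, 0.707, 0.001, 0.707]
contact_force: [0.5, -0.9, -0.4]
width: 1.0
```

Emit:
jog_arm --motion '[{"slide": [-0.035, -0.03, 0], "angular": [0, 0, 0], "jaw": 1}, {"slide": [-0.04, -0.035, 0], "angular": [0, 0, 0], "jaw": 1}, {"slide": [-0.03, -0.025, 0], "angular": [0, 0, 0], "jaw": 1}, {"slide": [-0.015, -0.01, 0], "angular": [0, 0, 0], "jaw": 1}, {"slide": [0, 0, 0], "angular": [0, 0, 0], "jaw": 1}]'

```text
clock: 28.32
tool_pos: [442.9, -113.4, 295.5]
tcp_rot: [-0.0, 0.705, 0.0, 0.709]
contact_force: [0.3, 0.1, 0.4]
width: 1.001
```

```bash
python3 snap.py w12
python3 - <<'E'
from h import *
im=cv2.imread("pics/w12.png");s=np.load("w12.npy",allow_pickle=True).item()
for (c,r),a,_ in caps(im): print(np.round(c,1),round(r,1),a, onplane("wrist",*c,152,s).round(1),onplane("wrist",*c,122,s).round(1))
E
```

```text
[[0.005, -0.001, 1.0], [-0.0, 1.0, 0.001], [-1.0, -0.0, 0.005]]
28.325 [ 442.9 -113.4  295.5] [0.3 0.1 0.4] 1.001 [-0.25  0.03 -0.3   1.24  0.    1.32]
rotfix [ 0.     0.005 -0.001]
[368.5 339. ] 15.0 285.5 [ 541.6 -261.6  152. ] [ 553.  -287.3  122. ]
[353.  334.5] 29.5 869.0 [ 523.6 -253.8  152. ] [ 532.8 -278.6  122. ]
[410.7 273.8] 9.8 225.5 [ 574.5 -183.7  152. ] [ 589.6 -200.5  122. ]
[387.  245.5] 47.8 2283.0 [ 545.1 -152.8  152. ] [ 556.8 -165.9  122. ]
[423.1 189.7] 11.5 272.5 [ 574.4 -100.   152. ] [ 589.5 -107.1  122. ]
[406.5 137.5] 35.1 876.0 [553.9 -54.8 152. ] [566.6 -56.8 122. ]
[420.8  98.3] 22.5 611.0 [565.9 -20.3 152. ] [580.  -18.2 122. ]
[454.  60.] 15.8 583.5 [599.   18.1 152. ] [616.9  24.5 122. ]
[400.3  69.6] 45.3 1293.0 [546.3   2.4 152. ] [558.2   7.1 122. ]
[402.1  12.7] 35.4 1099.0 [548.9  53.6 152. ] [561.1  64.1 122. ]
```

View pics/w12.png

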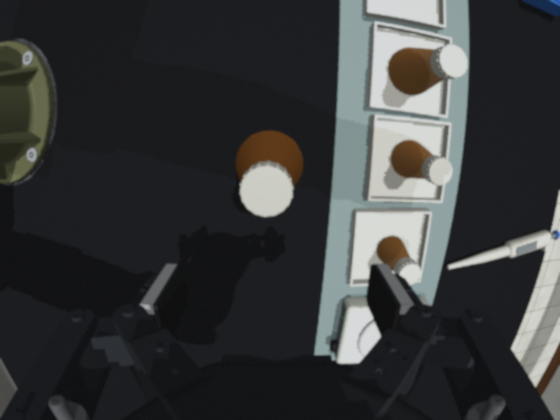

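All three placed flasks stand upright in their trays; caps are at (452,61), (438,169) and (406,271). The 250 ml cap is at (266,190).

Run:
```python
from h import *
im=cv2.imread("pics/w12.png");s=np.load("w12.npy",allow_pickle=True).item()
g=im[150:225,230:305]; hsv=cv2.cvtColor(g,cv2.COLOR_BGR2HSV)
m=((hsv[...,1]<60)&(hsv[...,2]>160)).astype(np.uint8)
cs,_=cv2.findContours(m,cv2.RETR_EXTERNAL,cv2.CHAIN_APPROX_NONE);c=max(cs,key=cv2.contourArea)
(x,y),r=cv2.minEnclosingCircle(c);print(x+230,y+150,r,onplane("wrist",x+230,y+150,152,s),cv2.boundingRect(c))
```

```text
266.0352096557617 189.69718170166016 26.24397087097168 [ 435.55343218 -101.25408172  152.        ] (10, 14, 53, 52)
```

Emit:
jog_arm --motion '[{"slide": [-0.006, 0.0095, 0], "angular": [0, 0.005, 0], "jaw": 1}, {"slide": [0, 0, -0.02], "angular": [0, 0, 0], "jaw": 1}, {"slide": [0, 0, -0.03], "angular": [0, 0, 0], "jaw": 1}, {"slide": [0, 0, -0.025], "angular": [0, 0, 0], "jaw": 1}, {"slide": [0, 0, -0.01], "angular": [0, 0, 0], "jaw": 1}, {"slide": [0, 0, 0], "angular": [0, 0, 0], "jaw": 1}]'

```text
clock: 29.12
tool_pos: [441.1, -97.2, 208.4]
tcp_rot: [-0.003, 0.707, 0.004, 0.707]
contact_force: [0.6, 0.5, -0.1]
width: 0.999
```

Emit:
jog_arm --motion '[{"slide": [-0.006, -0.005, -0.005], "angular": [0, 0, -0.008], "jaw": 1}, {"slide": [0, 0, -0.02], "angular": [0, 0, 0], "jaw": 1}, {"slide": [0, 0, -0.02], "angular": [0, 0, 0], "jaw": 1}, {"slide": [0, 0, -0.008], "angular": [0, 0, 0], "jaw": 1}, {"slide": [0, 0, 0], "angular": [0, 0, 0], "jaw": 1}]'

```text
clock: 29.75
tool_pos: [436.9, -103.4, 157.6]
tcp_rot: [-0.0, 0.705, 0.0, 0.709]
contact_force: [-0.1, 0.5, 0.7]
width: 1.005
```

```bash
python3 snap.py w13
```

```text
[[0.007, -0.001, 1.0], [0.0, 1.0, 0.001], [-1.0, 0.0, 0.007]]
29.75 [ 436.9 -103.4  157.6] [-0.1  0.5  0.7] 1.005 [-0.23  0.09 -0.55  0.91  0.    1.34]
rotfix [-0.     0.007 -0.001]
```

View pics/w13.png

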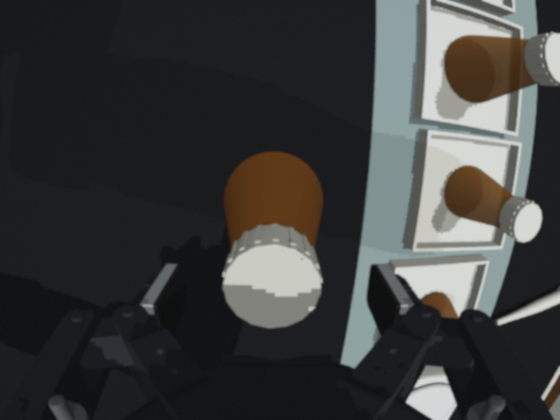

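The large cap is at (272,283), nearly centred. I lower 10 mm and grip harder.

Emit:
jog_arm --motion '[{"slide": [-0.0018, 0, -0.007], "angular": [0, 0.007, 0], "jaw": 1}, {"slide": [0, 0, -0.003], "angular": [0, 0, 0], "jaw": 0.8}, {"slide": [0, 0, 0], "angular": [0, 0, 0], "jaw": 0.6}, {"slide": [0, 0, 0], "angular": [0, 0, 0], "jaw": 0.45}, {"slide": [0, 0, 0], "angular": [0, 0, 0], "jaw": 0.3}, {"slide": [0, 0, 0], "angular": [0, 0, 0], "jaw": 0.2}, {"slide": [0, 0, 0], "angular": [0, 0, 0], "jaw": 0.2}]' --force 45

```text
clock: 30.68
tool_pos: [436.1, -103.8, 149.1]
tcp_rot: [-0.0, 0.706, 0.0, 0.708]
contact_force: [-1.1, 0.1, 0.4]
width: 0.497
```

Emit:
jog_arm --motion '[{"slide": [0, 0, 0.005], "angular": [0, 0, 0], "jaw": 0.2}, {"slide": [0, 0, 0.015], "angular": [0, 0, 0], "jaw": 0.2}, {"slide": [0, 0, 0.03], "angular": [0, 0, 0], "jaw": 0.2}, {"slide": [0, 0, 0.03], "angular": [0, 0, 0], "jaw": 0.2}, {"slide": [0, 0, 0.03], "angular": [0, 0, 0], "jaw": 0.2}, {"slide": [0, 0, 0.02], "angular": [0, 0, 0], "jaw": 0.2}, {"slide": [0.01, 0.015, 0.01], "angular": [0, 0, 0], "jaw": 0.2}, {"slide": [0.02, 0.025, 0], "angular": [0, 0, 0], "jaw": 0.2}, {"slide": [0.02, 0.03, 0], "angular": [0, 0, 0], "jaw": 0.2}, {"slide": [0.02, 0.03, 0], "angular": [0, 0, 0], "jaw": 0.2}]'

```text
clock: 31.92
tool_pos: [506.1, 0.5, 298.4]
tcp_rot: [0.002, 0.706, -0.001, 0.708]
contact_force: [0.7, -0.2, -4.2]
width: 0.498
```

Emit:
jog_arm --motion '[{"slide": [0.02, 0.03, 0], "angular": [0, 0, 0], "jaw": 0.2}, {"slide": [0.02, 0.03, 0], "angular": [0, 0, 0], "jaw": 0.2}, {"slide": [0.015, 0.025, 0], "angular": [0, 0, 0], "jaw": 0.2}, {"slide": [0.01, 0.015, 0], "angular": [0, 0, 0], "jaw": 0.2}, {"slide": [0.005, 0.005, 0], "angular": [0, 0, 0], "jaw": 0.2}, {"slide": [0, 0, 0], "angular": [0, 0, 0], "jaw": 0.2}]'

```text
clock: 32.67
tool_pos: [578.5, 115.6, 296.8]
tcp_rot: [-0.0, 0.708, 0.001, 0.706]
contact_force: [-0.5, 0.4, -4.4]
width: 0.503
```

Emit:
jog_arm --motion '[{"slide": [0.012, 0.01, 0], "angular": [0, 0, 0], "jaw": 0.2}, {"slide": [0.014, 0.013, 0], "angular": [0, 0, 0], "jaw": 0.2}, {"slide": [0.006, 0.005, -0.015], "angular": [0, 0, 0], "jaw": 0.2}, {"slide": [0, 0, -0.025], "angular": [0, 0, 0], "jaw": 0.2}, {"slide": [0, 0, -0.025], "angular": [0, 0, 0], "jaw": 0.2}, {"slide": [0, 0, -0.015], "angular": [0, 0, 0], "jaw": 0.2}, {"slide": [0, 0, -0.01], "angular": [0, 0, 0], "jaw": 0.2}, {"slide": [0, 0, 0], "angular": [0, 0, 0], "jaw": 0.2}]'

```text
clock: 33.67
tool_pos: [611.6, 141.4, 201.3]
tcp_rot: [0.001, 0.708, -0.001, 0.706]
contact_force: [0.2, 0.4, -4.0]
width: 0.501
```

```bash
python3 snap.py w14
```

```text
[[-0.003, 0.004, 1.0], [0.0, 1.0, -0.004], [-1.0, 0.0, -0.003]]
33.675 [611.6 141.4 201.3] [ 0.2  0.4 -4. ] 0.501 [ 0.23  0.39 -0.06  1.12  0.    1.8 ]
rotfix [-0.    -0.003  0.004]
```

View pics/w14.png

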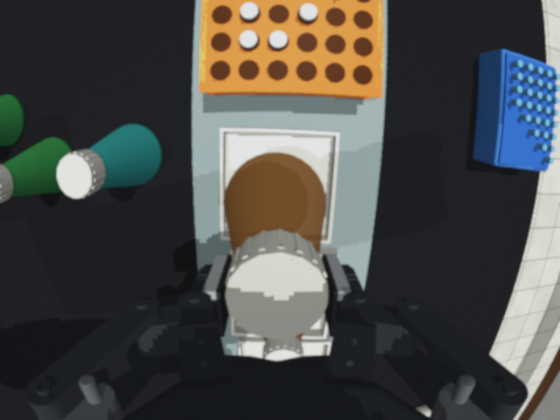

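The 250 ml flask hangs over the far tray (top edge v≈131, u 220–338). Small correction, then lower.

Emit:
jog_arm --motion '[{"slide": [0.001, 0.004, -0.005], "angular": [0, -0.003, 0.004], "jaw": 0.2}, {"slide": [0, 0, -0.01], "angular": [0, 0, 0], "jaw": 0.2}, {"slide": [0, 0, -0.01], "angular": [0, 0, 0], "jaw": 0.2}, {"slide": [0, 0, -0.007], "angular": [0, 0, 0], "jaw": 0.2}, {"slide": [0, 0, 0], "angular": [0, 0, 0], "jaw": 0.2}]'

```text
clock: 34.35
tool_pos: [614.1, 146.1, 169.6]
tcp_rot: [0.0, 0.706, 0.001, 0.709]
contact_force: [-0.0, 0.6, -3.5]
width: 0.502
```

Emit:
jog_arm --motion '[{"slide": [-0.001, 0, -0.004], "angular": [0, 0.004, 0], "jaw": 0.2}, {"slide": [0, 0, -0.004], "angular": [0, 0, 0], "jaw": 0.2}, {"slide": [0, 0, -0.003], "angular": [0, 0, 0], "jaw": 0.2}, {"slide": [0, 0, -0.0015], "angular": [0, 0, 0], "jaw": 0.2}]'

```text
clock: 34.85
tool_pos: [613.5, 146.1, 156.8]
tcp_rot: [0.0, 0.707, 0.001, 0.707]
contact_force: [0.0, 0.1, -3.4]
width: 0.499
```

Emit:
jog_arm --motion '[{"slide": [0, 0, -0.0012], "angular": [0, 0, 0], "jaw": 0.2}]'

```text
clock: 34.98
tool_pos: [613.5, 146.2, 155.6]
tcp_rot: [0.0, 0.707, 0.001, 0.707]
contact_force: [0.5, 0.2, -3.1]
width: 0.501
```

Emit:
jog_arm --motion '[{"slide": [0, 0, -0.001], "angular": [0, 0, 0], "jaw": 0.2}]'

```text
clock: 35.1
tool_pos: [613.5, 146.3, 155.1]
tcp_rot: [0.0, 0.707, 0.001, 0.708]
contact_force: [-2.8, -0.7, 4.8]
width: 0.5
```

Contact at z≈155. Release, go up and back off.

Emit:
jog_arm --motion '[{"slide": [0, 0, 0], "angular": [0, 0, 0], "jaw": 0.6}, {"slide": [0, 0, 0], "angular": [0, 0, 0], "jaw": 0.75}, {"slide": [0, 0, 0], "angular": [0, 0, 0], "jaw": 0.95}, {"slide": [0, 0, 0], "angular": [0, 0, 0], "jaw": 0.95}, {"slide": [0, 0, 0.02], "angular": [0, 0, 0], "jaw": 0.95}, {"slide": [0, 0, 0.04], "angular": [0, 0, 0], "jaw": 0.95}, {"slide": [0, 0, 0.04], "angular": [0, 0, 0], "jaw": 0.95}, {"slide": [0, 0, 0.02], "angular": [0, 0, 0], "jaw": 0.95}, {"slide": [-0.03, -0.03, 0.02], "angular": [0, 0, 0], "jaw": 0.95}, {"slide": [-0.04, -0.04, 0], "angular": [0, 0, 0], "jaw": 0.95}]'

```text
clock: 36.35
tool_pos: [545.2, 77.0, 299.9]
tcp_rot: [-0.001, 0.705, 0.002, 0.709]
contact_force: [0.3, -0.9, -0.4]
width: 0.952
```

Emit:
jog_arm --motion '[{"slide": [-0.04, -0.04, 0], "angular": [0, 0, 0], "jaw": 0.95}, {"slide": [-0.04, -0.04, 0], "angular": [0, 0, 0], "jaw": 0.95}, {"slide": [-0.03, -0.04, 0], "angular": [0, 0, 0], "jaw": 0.95}, {"slide": [-0.01, -0.03, 0], "angular": [0, 0, 0], "jaw": 0.95}, {"slide": [0, 0, 0], "angular": [0, 0, 0], "jaw": 0.95}]'

```text
clock: 36.98
tool_pos: [419.0, -78.5, 301.5]
tcp_rot: [-0.001, 0.704, 0.001, 0.711]
contact_force: [0.8, 0.9, 0.7]
width: 0.948
```

```bash
python3 snap.py w15
python3 - <<'E'
from h import *
s=np.load("w15.npy",allow_pickle=True).item()
a=cv2.imread("pics/w15.png")
for n in("top","scene"): cv2.imwrite(f"pics/{n}9.png",camera(n)[:,:,::-1])
t=cv2.imread("pics/top9.png");sc=cv2.imread("pics/scene9.png")
cv2.imwrite("pics/f.png",np.vstack([cv2.resize(t[135:305,185:460],(560,300)),cv2.resize(sc[145:305,90:370],(560,300))]))
E
```

```text
[[0.01, -0.002, 1.0], [0.001, 1.0, 0.002], [-1.0, 0.001, 0.01]]
36.975 [419.  -78.5 301.5] [0.8 0.9 0.7] 0.948 [-0.19 -0.04 -0.35  1.25  0.    1.38]
rotfix [-0.001  0.01  -0.002]
```

View pics/f.png

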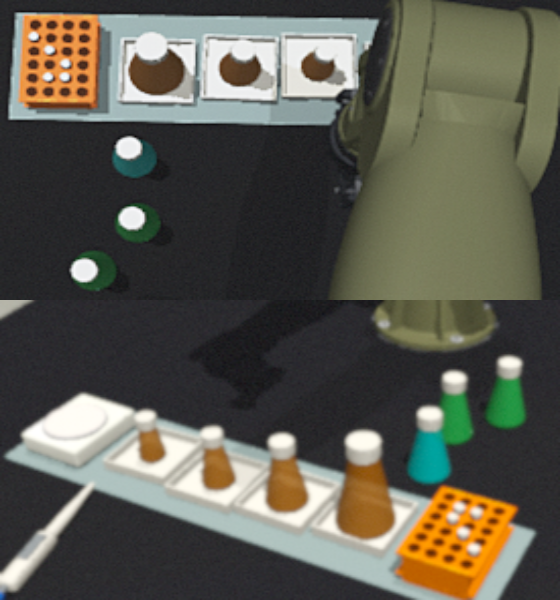

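View pics/w15.png

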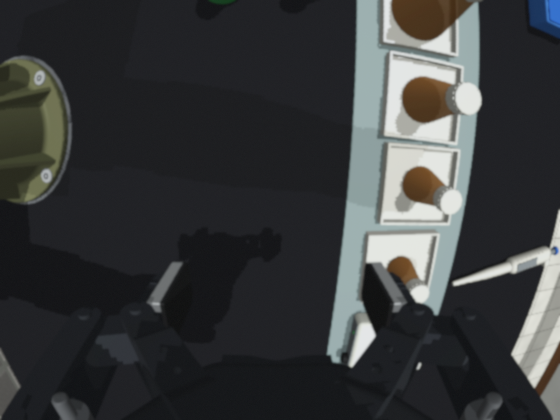

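All four stand upright in order from the stirrer. In the top crop the caps of 250, 100 and 50 are at (151,46), (241,50) and (325,48). The 25 is hidden behind the arm there, but the scene view shows it. One numeric check follows.

Run:
```python
from h import *
im=cv2.imread("pics/scene9.png");hsv=cv2.cvtColor(im,cv2.COLOR_BGR2HSV)
# lower edge of amber body: bottom centre of ellipse base; compare predicted projections of base centre at z=6
am=((hsv[...,0]>4)&(hsv[...,0]<20)&(hsv[...,1]>110)&(hsv[...,2]>40)).astype(np.uint8)
k,l,st,ce=cv2.connectedComponentsWithStats(am)
for i in range(1,k):
    if st[i,4]>80: print(st[i].tolist())
for n,c,d in(("25",(603.6,-217.5),42),("50",(618.5,-93),51),("100",(617,24.3),64),("250",(613,146.5),85)):
    t=np.linspace(0,6.28,60);Q=np.array([proj("scene",(c[0]+d/2*np.cos(a),c[1]+d/2*np.sin(a),6)) for a in t])
    print(n,"ideal base: u",Q[:,0].min().round(1),Q[:,0].max().round(1),"v bottom",Q[:,1].max().round(1))
p,g=tri(ray("top",122,249),ray("scene",432,208))
t=cv2.imread("pics/top9.png").astype(int);t0=cv2.imread("pics/top0.png").astype(int)
print("wash diff",np.abs(t-t0)[235:270,95:150].mean())
s=cv2.imread("pics/scene0.png").astype(int)
print("wash diff scene",np.abs(im.astype(int)-s)[190:260,410:455].mean())
```

```text
[94, 59, 60, 84, 2783]
[160, 214, 12, 17, 152]
[192, 224, 15, 22, 255]
[224, 228, 20, 30, 436]
[259, 230, 28, 42, 900]
[288, 243, 62, 62, 2236]
25 ideal base: u 160.5 174.4 v bottom 232.0
50 ideal base: u 190.1 207.5 v bottom 246.8
100 ideal base: u 222.3 244.6 v bottom 259.0
250 ideal base: u 257.0 287.5 v bottom 273.1
wash diff 2.756190476190476
wash diff scene 5.400846560846561
```

All the bases match the tray-centre predictions to within about 1–2 px, and the wash bottle looks unchanged. I'm handing in.

```bash
python3 -c "
from rig import robot
print(robot.finish_job()); print(robot.sense()['clock'])"
```

```text
the job is handed in; nothing more can be done
None
the job is handed in; nothing more can be done
```

All four amber flasks now stand upright in the trays in the order asked: 25 ml next to the stirrer, then 50 ml, 100 ml and 250 ml at the far end. I gripped each by its cap, lowered it until the force reading showed contact, then released it. The green and turquoise look-alikes were left alone. The job was handed in at about 37 s on the robot's clock, well under the 120 s limit.

- **Position in trays:** In the last scene picture the flask bases lie within about 1–2 px (roughly 2–4 mm) of where tray-centred bases should appear. The top camera could not confirm the 25 ml flask because the arm was in front of it, but the scene and wrist views both showed it upright in its tray.
- **Touchdown force:** The 25 ml flask was pressed to about 15–19 N before I let go of it; the other three touched down at under 9 N. The limits are 40 N for pressing and 120 N at the wrist.
- **Wash bottle:** Its patch in the top picture barely changed from start to end (mean difference 2.8 grey levels). The scene picture differed a little more (5.4). I put that down to the arm and its shadow having left, but did not check further.

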